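Sort loose components into the kitting trays

ROBOT

A 6-joint arm with a two-finger parallel gripper is mounted at the origin on the work surface. World frame = base frame: x ahead of the robot, y to its left, z up, the work surface at z = 0. Lengths are in m, angles in degrees, forces in N, time in s.
With the tool pointing down it reaches from about 0.4 to 0.825 m from the base axis. Payload 7 kg.
Tool frame: the origin (TCP) lies at the very end of the fingers, on their centre line; the grasp point (between the pads) lies 19 mm behind it (r.grasp_offset is the z of the grasp point in the tool frame, in m); z points along the fingers, y is the direction in which the jaws open and shut (so a half turn about z gives the same grasp; the last joint's range is limited). The gripper opens to 88 mm and grips with 3 to 60 N. Pads are 19 mm wide; open, the fingers measure 130 mm over their backs; the gripper's body (78 mm by 193 mm) begins 47 mm behind the grasp point.
Start: joints at [84.46, 20.546, 0.682, 0, -70.136, -16.507], TCP at [0.253, 0.626, 0.227] pointing down, gripper open.
Joint ranges: [-176.03, 176.03], [-82.01, 121.73], [-58.28, 71.71], [-173.87, 95.51], [-174.79, -0.11], [-173.66, 173.66]. Speed limits (degrees/s): [136.94, 136.94, 172.46, 180, 180, 180].

INTERFACE

Orientations are given as [roll, pitch, yaw] about the fixed x, y, z axes, in that order (R = Rz(yaw) Ry(pitch) Rx(roll)).
In Python, from plant import r gives the robot as it stands.
- The arm moves only by the tool carry_out, never from a script. Its argument "plan" is a list of rows, each a list of 6 numbers: the shift along the world's x, y, z in m, then the turn, a rotation vector about the world's x, y, z in rad. In form: [[tx, ty, tz, wx, wy, wz], ...]. A call has 1 to 12 rows; each row shifts and turns the pose as measured when the row begins; what a row does not reach is not made up. A row lasts 1/12 s, in which the tool goes at most 41.7 mm and 7.16 degrees, less where a joint would pass 70% of its speed; a pose out of reach is approached as far as the arm can. A call with a gripper value outside its range is refused whole. "fingers" is the closure, from -1 (fully open) to 1 (shut), set as the call begins (left out, the last holds). The fingers move at their own pace and stop on an object; "force" is the grip in N (left out, the last holds). Time passes only in rows, so rows that do not move let the fingers close. It gives the time, the measured TCP pose, the force and the opening at its end, in the units of the state.
- r.get_state(): the state, without advancing time (a new reading comes with each control period).
- r.capture(name): name is "scene" or "side" or "wrist"; returns the picture (400x640x3 uint8, red, green, blue); there is no depth.
- r.camera_model(name): a dict with "fov_y" (degrees; the focal length in pixels is half the picture's height over the tangent of half this angle, whatever the lens; pixels are square), "cx", "cy" (the principal point, pixels), "R" (3x3) and "t" (3): a world point X has camera coordinates R X + t; the wrist camera has in their place "mount" (4x4, takes a point from camera to tool coordinates, whose origin is the TCP and whose axes are the flange's). Camera axes: x right, y down, z forward; pixel columns grow to the right and rows downward; lengths in m; the calibration is good to about 2 mm. The wrist camera is an equidistant fisheye: a pixel r from the principal point sees the ray r / f radians off the axis. A picture is of the moment at which its call begins: read the wrist's pose just before it. camera_model takes no time and is no camera call.
- r.close_job(): hands the job in, once; it reports no verdict.
The state is a dict: "time_s": time; "joints": joint angles; "qd": joint speeds; "joint_torque": joint torques, N m; "tcp_pos": TCP position; "eef_rot": TCP orientation; "contact_force": force on the tool from outside, world axes, zero at the start; "moment": the same for the moment, N m; "gripper_width": finger opening in m.
Only numpy, scipy, OpenCV 4.12 (cv2) and the standard library are available. Lean on these libraries where they do the work, as an engineer would, in place of code of your own. Each camera call takes 0.05 s, during which the arm holds its last target.

TASK

Sort the loose components into their trays: the two transformers into the blue tray, the two capacitors into the red tray and the heat sink into the yellow tray, never more than one part to a bay. Each part must stand upright on the floor of its bay, and the finished board lying among them must be left where it is.

Things in the scene. Friction and masses are not known exactly. Their poses are not given: they have to be found in the camera images.
- transformer_yellow: Small board-mount transformer, 48 (its x) by 42 (its y) by 38 mm high, about 160 g: black foot 6 mm high over the whole footprint, dark steel core (48 by 18 mm, up to the top) and a winding wrapped in yellow tape across the full 42 mm, 34 mm along x, up to 34 mm high. Stands upright, loose, at any yaw. Origin: centre of its underside; z up. Firm to grip across its y (winding) or its x (core ends).
- transformer_green: Small board-mount transformer, 48 (its x) by 42 (its y) by 38 mm high, about 160 g: black foot 6 mm high over the whole footprint, dark steel core (48 by 18 mm, up to the top) and a winding wrapped in green tape across the full 42 mm, 34 mm along x, up to 34 mm high. Stands upright, loose, at any yaw. Origin: centre of its underside; z up. Firm to grip across its y (winding) or its x (core ends).
- capacitor_black: Round electrolytic capacitor with a black sleeve and a silver top, 35 mm in diameter, 45 mm high (sleeve up to 43 mm), about 60 g, standing upright, loose. Origin: centre of its underside; z up along its axis.
- capacitor_blue: Round electrolytic capacitor with a blue sleeve and a silver top, 35 mm in diameter, 45 mm high (sleeve up to 43 mm), about 60 g, standing upright, loose. Origin: centre of its underside; z up along its axis.
- heat_sink: Bare aluminium heat sink, 46 (its x) by 36 (its y) by 32 mm high, about 90 g, six upright fins running along x; standing on its base, fins up, loose, at any yaw. Origin: centre of its underside; z up. Grip across its y (36 mm, on the outer fins) or its x.
- tray_blue: Blue plastic tray, fixed to the table, 76 (its x) by 148 (its y) mm outside, walls only 12 mm high and 4 mm thick, floor 4 mm thick, divided across the middle into two bays of 68 by 68 mm whose centres lie at y = +36 and -36 mm in its frame. Origin: centre of its underside, on the table; z up. Empty at the start. It is turned up to 0.3 rad from the table's x axis.
- tray_red: Red plastic tray, fixed to the table, 76 (its x) by 148 (its y) mm outside, walls only 12 mm high and 4 mm thick, floor 4 mm thick, divided across the middle into two bays of 68 by 68 mm whose centres lie at y = +36 and -36 mm in its frame. Origin: centre of its underside, on the table; z up. Empty at the start. It is turned up to 0.3 rad from the table's x axis.
- tray_yellow: Yellow plastic tray, fixed to the table, 76 (its x) by 148 (its y) mm outside, walls only 12 mm high and 4 mm thick, floor 4 mm thick, divided across the middle into two bays of 68 by 68 mm whose centres lie at y = +36 and -36 mm in its frame. Origin: centre of its underside, on the table; z up. Empty at the start. It is turned up to 0.3 rad from the table's x axis.
- finished_board: Finished circuit board, dark green, 70 (its x) by 50 (its y) mm, with brown, white and black components up to 16 mm high, loose, about 90 g, lying among the parts; it is to stay where it is. Origin: centre of its underside. Clear of the parts lie a low screwdriver (before the middle tray), tweezers and a screw dish (nearer the robot).
Mind the look-alikes: they are no part of the job. Leave any turquoise look-alike of the transformer_green alone.

How it is judged:
By the outcome, as a careful person would: the job done as asked, in the order asked, and still so for the second after the job is handed in, with the robot touching nothing.
It also fails if it takes over 109 s, if anything falls off the work surface, if the arm or the gripper's body presses on something with over 40 N, if the wrist force passes 120 N, or if a joint passes its speed limit or range.

## Working session

There is one attempt and no reset: what is moved stays moved. The work goes in short steps, Python scripts to look and compute and a tool call to move; the robot and the scene stay as the last step left them, time stands still between calls to the robot, and variables do not carry over. Pictures are saved under pics/ and viewed, and the job is handed in when it is done.

Besides the shell and the picture viewer there is one more tool, called after "Emit:" in YAML: its name, and indented under it one key for each argument. carry_out: Moves the arm, as the interface text tells. Its arguments: {"type":"object","properties":{"plan":{"type":"array"},"fingers":{"type":"number"},"force":{"type":"number"}},"required":["plan"]}

```bash
ls; mkdir -p pics; python3 - <<'E'
from plant import r
import cv2,numpy as np
print(r.get_state()); print(r.grasp_offset)
for n in ["scene","side","wrist"]:
    cv2.imwrite(f"pics/{n}0.png",r.capture(n)[:,:,::-1]); print(n,r.camera_model(n))
E
```

```text
pics
{'time_s': 0.0, 'joints': array([ 8.44589771e+01,  2.05905502e+01,  6.34786668e-01, -2.16062876e-02,
       -7.01354162e+01, -1.65068338e+01]), 'qd': array([ 0.03552459,  0.06599846,  0.00736711,  0.10633353, -0.03308404,
       -0.04154912]), 'joint_torque': array([ 9.25763197e-04, -5.82718277e+01,  2.93066847e+01,  6.99723423e+00,
        7.01499768e-03, -1.58854350e-04]), 'tcp_pos': array([0.25321586, 0.62518372, 0.22563569]), 'eef_rot': array([ 1.79906807e+02, -6.43528271e-03, -2.20552094e+01]), 'contact_force': array([ 0.37913674,  0.13725629, -0.88925565]), 'moment': array([-0.03685541,  0.03221666,  0.04196094]), 'gripper_width': 0.0875658436772298}
-0.0188
scene {'fov_y': 57.85488243253483, 'cx': 315.7191253323924, 'cy': 188.09939690151683, 'R': array([[-0.64681264,  0.76264255, -0.0031236 ],
       [ 0.50844757,  0.42816478, -0.74709838],
       [-0.56843159, -0.48482087, -0.66470614]]), 't': array([ 0.34028921, -0.22469398,  1.07990672])}
side {'fov_y': 46.9196332821681, 'cx': 317.3586702447154, 'cy': 198.5845449094924, 'R': array([[ 0.97798511, -0.20815251, -0.01475325],
       [-0.16372336, -0.72155866, -0.6727167 ],
       [ 0.12938234,  0.66032237, -0.73975305]]), 't': array([-0.52364182,  0.11621732,  1.10376399])}
wrist {'fov_y': 65.70646984690485, 'cx': 317.95992928753054, 'cy': 196.26694605406556, 'mount': array([[-5.31536361e-04, -9.64501734e-01, -2.64075978e-01,
         7.09367698e-02],
       [ 9.99999628e-01, -6.91929774e-04,  5.14364480e-04,
        -1.51331867e-03],
       [-6.78827465e-04, -2.64075606e-01,  9.64501744e-01,
        -1.57903184e-01],
       [ 0.00000000e+00,  0.00000000e+00,  0.00000000e+00,
         1.00000000e+00]])}
```

View pics/scene0.png

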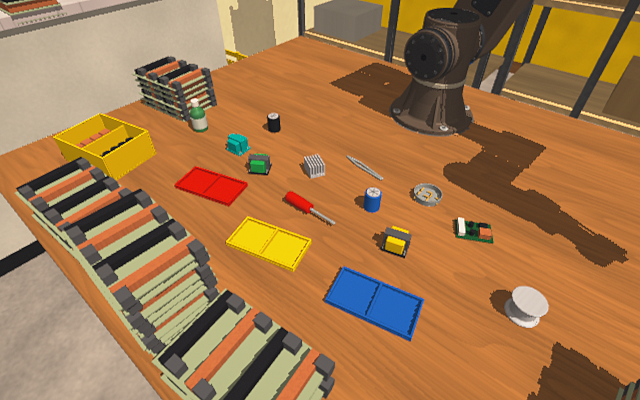

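View pics/side0.png

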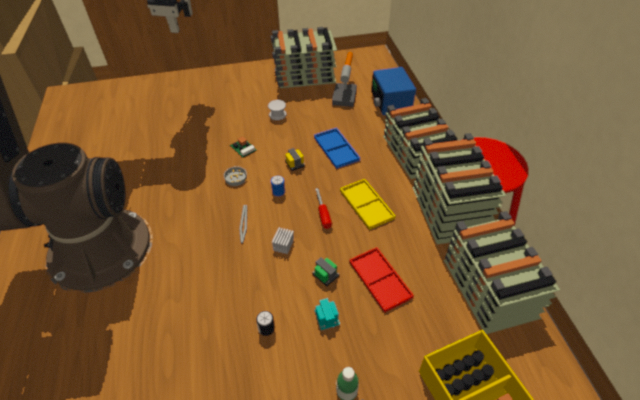

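View pics/wrist0.png

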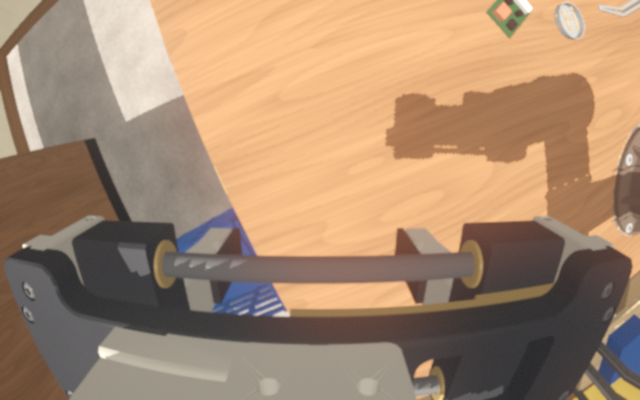

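The scene picture shows red tray (212,185), yellow (268,243), blue (374,303), black cap (274,122), green transformer (260,163), turquoise decoy (237,143), heat sink (315,166), blue cap (373,199), yellow transformer (397,240), board (473,230). The side picture shows the same things. I'll enlarge them.

```bash
cat > h.py <<'E'
import cv2,numpy as np
from scipy.optimize import least_squares
def crop(src,dst,x0,y0,w,h,s):
    im=cv2.imread(src)[y0:y0+h,x0:x0+w]
    im=cv2.resize(im,None,fx=s,fy=s,interpolation=cv2.INTER_CUBIC)
    for x in range((x0+9)//10*10,x0+w,10):
        cv2.line(im,((x-x0)*s,0),((x-x0)*s,5),(255,255,255),1)
        if x%20==0: cv2.putText(im,str(x),((x-x0)*s-8,15),0,.35,(255,255,255),1)
    for y in range((y0+9)//10*10,y0+h,10):
        cv2.line(im,(0,(y-y0)*s),(5,(y-y0)*s),(255,255,255),1)
        if y%20==0: cv2.putText(im,str(y),(7,(y-y0)*s+4),0,.35,(255,255,255),1)
    cv2.imwrite(dst,im)
import json
CM={}
def cm(n):
    if n not in CM:
        from plant import r
        CM[n]=r.camera_model(n)
    return CM[n]
def proj(n,X):
    c=cm(n);f=200/np.tan(np.radians(c['fov_y']/2))
    P=np.asarray(X)@np.array(c['R']).T+c['t']
    return np.stack([f*P[...,0]/P[...,2]+c['cx'],f*P[...,1]/P[...,2]+c['cy']],-1)
def onz(n,uv,z):
    c=cm(n);f=200/np.tan(np.radians(c['fov_y']/2))
    uv=np.atleast_2d(uv).astype(float)
    d=np.c_[(uv[:,0]-c['cx'])/f,(uv[:,1]-c['cy'])/f,np.ones(len(uv))]@c['R']
    o=-np.array(c['R']).T@c['t']
    return o+d*((z-o[2])/d[:,2])[:,None]
def tri(a,b):
    return least_squares(lambda X:np.r_[proj('scene',X)-a,proj('side',X)-b],[.5,.1,.02]).x
E
python3 - <<'E'
from h import *
crop('pics/scene0.png','pics/s1.png',170,100,130,100,6)
crop('pics/scene0.png','pics/s2.png',290,140,130,100,6)
crop('pics/scene0.png','pics/s3.png',220,180,120,95,6)
crop('pics/scene0.png','pics/s4.png',310,210,130,100+32,5)
crop('pics/side0.png','pics/d1.png',240,230,180,90,4)
crop('pics/side0.png','pics/d2.png',255,125,150,110,5)
E
```

```text
(no output)
```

View pics/s1.png

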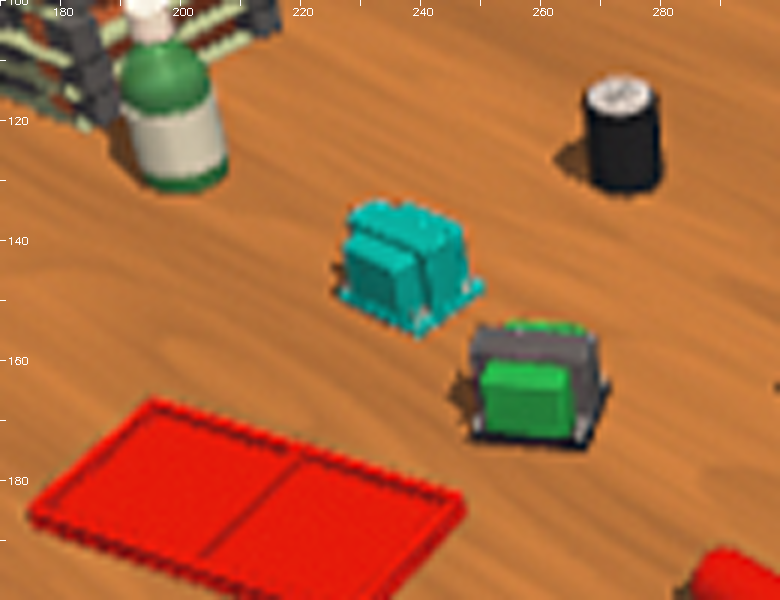

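View pics/s2.png

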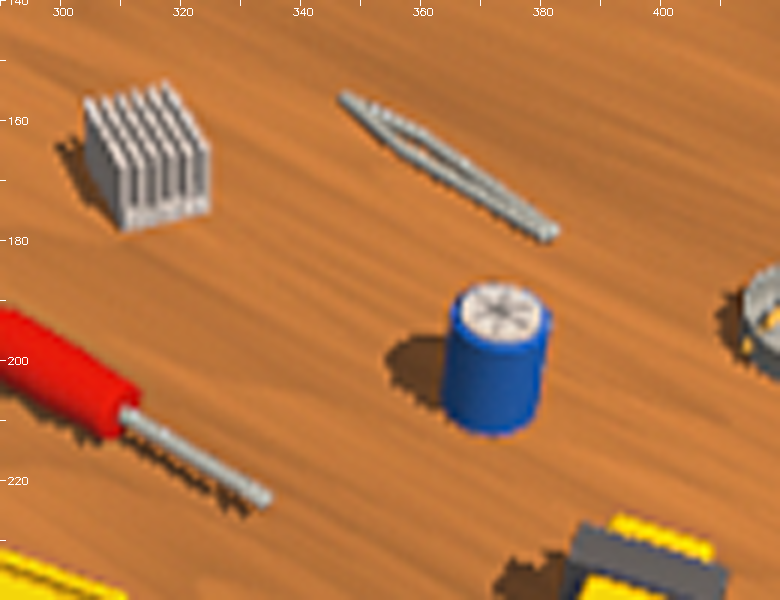

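View pics/s3.png

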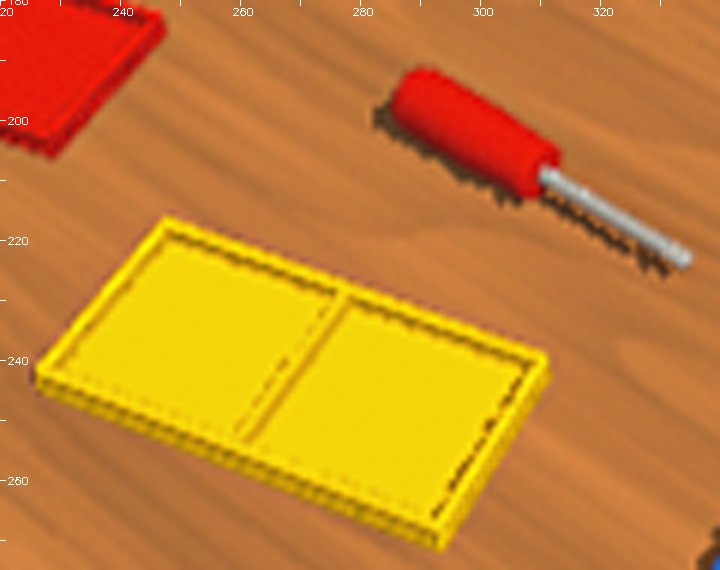

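View pics/s4.png

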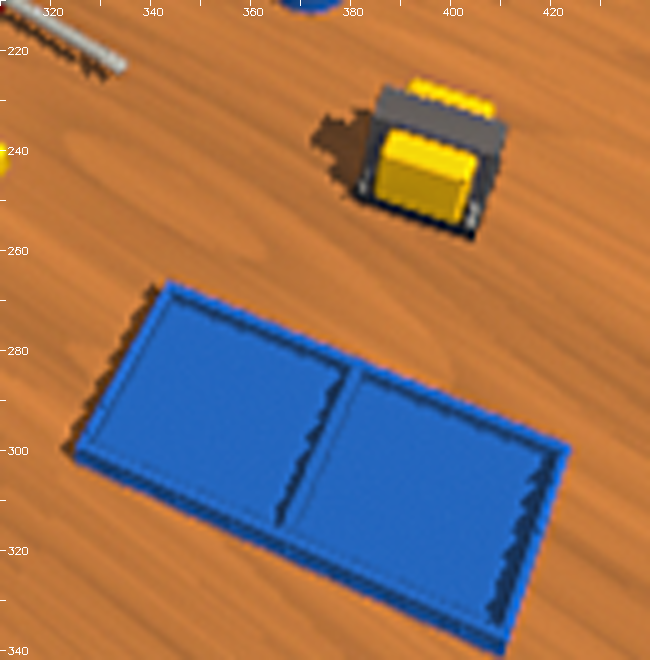

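View pics/d1.png

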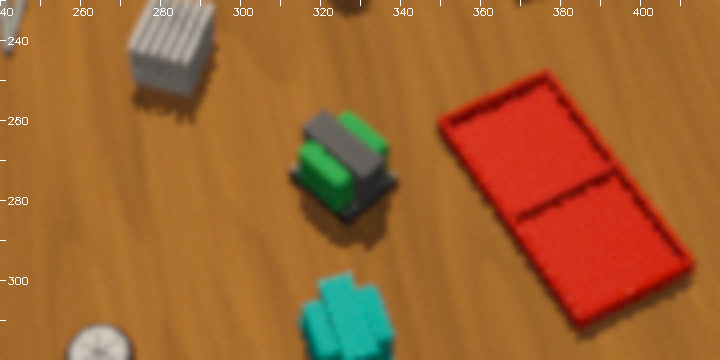

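View pics/d2.png

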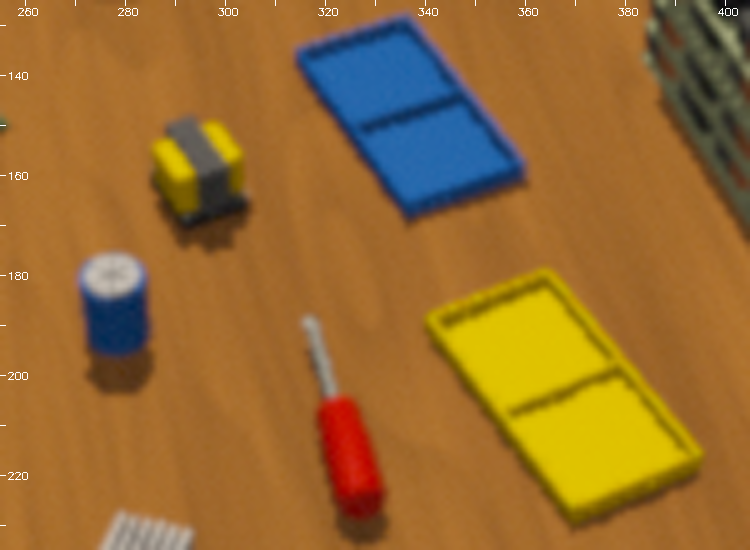

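```bash
python3 - <<'E'
from h import *
crop('pics/side0.png','pics/d3.png',260,215,50,50,10)
crop('pics/side0.png','pics/d4.png',250,290,110,60,7)
T={'red':([(195,166.3),(247.5,184.2),(228.5,203.8),(174.7,185.8)],[(385,311.3),(349.8,260.5),(376.8,247.5),(413,296.3)]),
'yellow':([(247.5,215.8),(311.7,239.2),(293.3,269.2),(226.2,241.7)],[(369.8,229),(340.4,188.6),(365,178.6),(395.4,216)]),
'blue':([(344,266.4),(424,299.4),(411,338),(324.6,301)],[(337,167.6),(314.6,136.4),(336.4,128),(360,158.6)]),
'trY':([(386.6,227.4),(384.6,234.4),(411.6,234.4),(410,241)],[(295,162),(300.6,159.4),(288.6,150.4),(293,148.6)]),
'trG':([(248.3,160),(249.7,154.5),(269.5,156.3),(268.7,162)],[(336.2,268.8),(331.2,275.5),(315.8,262.5),(320.5,257.5)]),
'capK':([(273.5,115.8)],[(265,316)]),'capB':([(373.3,192)],[(277.8,179.8)])}
for k,(a,b) in T.items():
    P=np.array([tri(p,q) for p,q in zip(a,b)])
    print(k,P.round(4).tolist(),'mean',P.mean(0).round(4))
E
```

```text
red [[0.613, -0.3133, 0.007], [0.5734, -0.1692, 0.0034], [0.6443, -0.1494, 0.0059], [0.684, -0.2911, 0.0046]] mean [ 0.6287 -0.2307  0.0052]
yellow [[0.6427, -0.0913, 0.0057], [0.6054, 0.0545, 0.0083], [0.6791, 0.0751, 0.0081], [0.7163, -0.0682, 0.0081]] mean [ 0.6609 -0.0075  0.0076]
blue [[0.6147, 0.1394, 0.0048], [0.5817, 0.2833, 0.0058], [0.6549, 0.3004, 0.0079], [0.6895, 0.1574, 0.0041]] mean [0.6352 0.2201 0.0056]
trY [[0.5043, 0.1583, 0.0308], [0.5214, 0.1649, 0.0305], [0.4938, 0.2051, 0.0355], [0.5079, 0.2104, 0.0338]] mean [0.5069 0.1847 0.0327]
trG [[0.5334, -0.2042, 0.0332], [0.518, -0.2182, 0.0333], [0.4922, -0.1771, 0.0328], [0.506, -0.1648, 0.0303]] mean [ 0.5124 -0.1911  0.0324]
capK [[0.3655, -0.2894, 0.0437]] mean [ 0.3655 -0.2894  0.0437]
capB [[0.448, 0.0889, 0.0429]] mean [0.448  0.0889 0.0429]
```

View pics/d3.png

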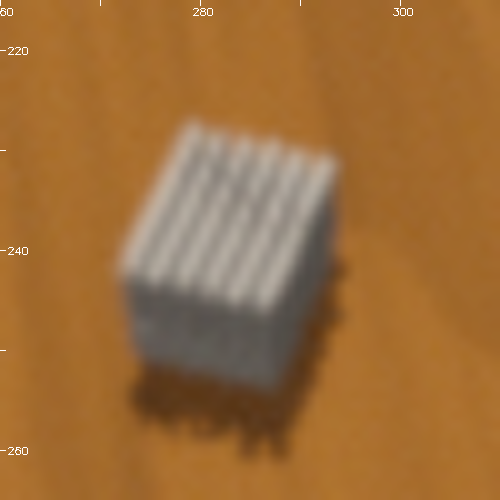

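View pics/d4.png

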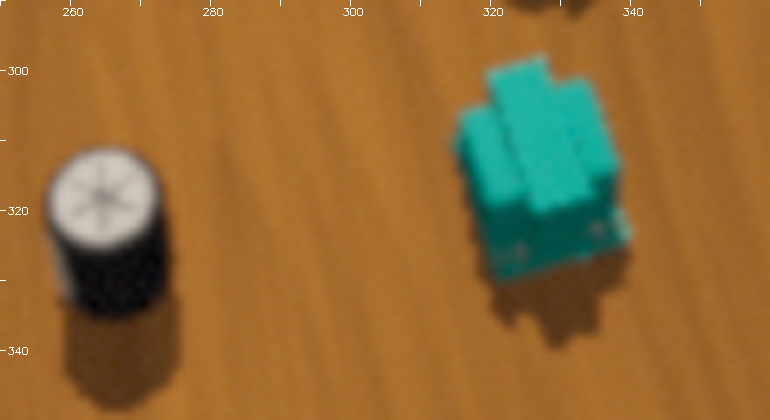

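```bash
cat > fit.py <<'E'
from h import *
R4=lambda a,b:np.array([[-a,-b],[a,-b],[a,b],[-a,b]])/2e3
# order ll? local corners in order (-x-y),(+x-y),(+x+y),(-x+y)
T={'red':(R4(76,148),.012,[(195,166.3),(174.7,185.8),(228.5,203.8),(247.5,184.2)],[(385,311.3),(413,296.3),(376.8,247.5),(349.8,260.5)],0),
'yellow':(R4(76,148),.012,[(247.5,215.8),(226.2,241.7),(293.3,269.2),(311.7,239.2)],[(369.8,229),(395.4,216),(365,178.6),(340.4,188.6)],0),
'blue':(R4(76,148),.012,[(344,266.4),(324.6,301),(411,338),(424,299.4)],[(337,167.6),(360,158.6),(336.4,128),(314.6,136.4)],0),
'trY':(R4(48,18),.038,[(384.6,234.4),(410,241),(411.6,234.4),(386.6,227.4)],[(300.6,159.4),(293,148.6),(288.6,150.4),(295,162)],1.9),
'trG':(R4(48,18),.038,[(269.5,156.3),(249.7,154.5),(248.3,160),(268.7,162)],[(315.8,262.5),(331.2,275.5),(336.2,268.8),(320.5,257.5)],-.9),
'hs':(R4(46,36),.032,[(304.7,156.3),(310.3,167.5),(324.7,164.7),(317.5,153.7)],[(286.8,245.5),(293.7,231),(279,227.5),(272.2,242.2)],1.2),
'capK':(np.zeros((1,2)),.045,[(273.5,115.8)],[(264.9,318.1)],0),'capB':(np.zeros((1,2)),.045,[(373.3,192)],[(277.8,179.8)],0)}
off=-.4
for k,(L,h,a,b,y0) in T.items():
    a=np.array(a)+off;b=np.array(b)+off
    def pts(p):
        c,s=np.cos(p[2]),np.sin(p[2]);
        return np.c_[L@np.array([[c,s],[-s,c]])+p[:2],np.full(len(L),p[3])]
    res=lambda p,z=None:np.r_[(proj('scene',pts(p))-a).ravel(),(proj('side',pts(p))-b).ravel()]
    f4=least_squares(res,[.5,0,y0,h]).x
    q=least_squares(lambda p:res(np.r_[p,h]),[.5,0,y0]); 
    print(k,'free',f4.round(4),'fix',q.x.round(4),'deg',np.degrees(q.x[2]).round(1),'rms',np.sqrt(np.mean(q.fun**2)).round(2), 'meanres scene',q.fun.reshape(2,-1,2).mean(1).round(2).tolist())
E
python3 fit.py
```

```text
red free [ 0.6284 -0.2307  0.2758  0.0065] fix [ 0.6285 -0.2308  0.2731] deg 15.6 rms 1.31 meanres scene [[-0.95, -1.62], [-0.25, -1.44]]
yellow free [ 0.6607 -0.0076  0.262   0.0087] fix [ 0.6613 -0.0071  0.2602] deg 14.9 rms 1.01 meanres scene [[-0.88, -0.54], [-0.67, -1.33]]
blue free [0.635  0.2197 0.2366 0.0065] fix [0.6369 0.22   0.2348] deg 13.5 rms 1.31 meanres scene [[-0.69, -0.57], [-0.38, -2.09]]
trY free [0.5067 0.1842 1.8704 0.0337] fix [0.5085 0.1843 1.8679] deg 107.0 rms 1.17 meanres scene [[-0.69, -0.58], [-0.33, -1.88]]
trG free [ 0.5122 -0.1912 -0.9656  0.0337] fix [ 0.5125 -0.1916 -0.9679] deg -55.5 rms 1.13 meanres scene [[-1.01, -1.18], [-0.42, -1.21]]
hs free [ 0.4325 -0.0869  1.0525  0.0315] fix [ 0.4326 -0.087   1.0525] deg 60.3 rms 0.6 meanres scene [[-0.68, 0.18], [-0.61, -0.45]]
capK free [ 0.364  -0.2925 -0.0005  0.0431] fix [ 0.3642 -0.2929  0.    ] deg 0.0 rms 0.67 meanres scene [[-1.03, -0.26], [-0.59, -0.58]]
capB free [4.479e-01 8.840e-02 2.000e-04 4.410e-02] fix [0.4482 0.0884 0.    ] deg 0.0 rms 0.54 meanres scene [[-0.59, 0.07], [-0.57, -0.7]]
```

```bash
python3 - <<'E'
from h import *
for n,a,b in [('turq',(237,137),(327,309)),('bottle cap',(195,103),(347,373)),('board',(473,229),(241,148)),('screwdriver',(300,200),(324,210)),('dish',(428,190),(235,176)),('tweez',(364,167),(243,224))]: print(n,tri(a,b).round(3))
E
```

```text
turq [ 0.491 -0.297  0.036]
bottle cap [ 0.494 -0.451  0.08 ]
board [ 0.368  0.283 -0.   ]
screwdriver [ 0.548 -0.025  0.024]
dish [0.338 0.162 0.013]
tweez [ 0.344 -0.002 -0.001]
```

Emit:
carry_out:
  plan:
    - [0.02, -0.036, 0, 0, 0, -0.12]
    - [0.02, -0.036, 0, 0, 0, -0.12]
    - [0.02, -0.036, 0, 0, 0, -0.12]
    - [0.02, -0.036, 0, 0, 0, -0.12]
    - [0.02, -0.036, 0, 0, 0, -0.12]
    - [0.02, -0.036, 0, 0, 0, -0.12]
    - [0.02, -0.036, 0, 0, 0, -0.12]
    - [0.02, -0.036, 0, 0, 0, -0.05]
    - [0.02, -0.036, 0, 0, 0, 0]
    - [0.02, -0.036, 0, 0, 0, 0]
    - [0.02, -0.036, 0, 0, 0, 0]
    - [0, 0, 0, 0, 0, 0]
  fingers: -0.4
  force: 25

```text
time_s: 1.15
tcp_pos: [0.4704, 0.2197, 0.2208]
eef_rot: [179.6, -0.2, -75.2]
contact_force: [-0.1, 0.7, -0.1]
gripper_width: 0.0617
```

Motion tracks well. I'll look with the wrist camera here.

```bash
cat >> h.py <<'E'
from scipy.spatial.transform import Rotation as Rot
def wproj(st,X):
    c=cm('wrist');f=200/np.tan(np.radians(c['fov_y']/2));M=np.array(c['mount'])
    Rt=Rot.from_euler('xyz',st['eef_rot'],degrees=True).as_matrix()
    p=(np.asarray(X)-st['tcp_pos'])@Rt; p=(p-M[:3,3])@M[:3,:3]
    rr=np.hypot(p[...,0],p[...,1]);th=np.arctan2(rr,p[...,2])
    return np.stack([c['cx']+f*th*p[...,0]/rr,c['cy']+f*th*p[...,1]/rr],-1)
def box(x,y,yaw,a,b,z0,h):
    yaw=np.radians(yaw);c,s=np.cos(yaw),np.sin(yaw)
    L=np.array([[-a,-b],[a,-b],[a,b],[-a,b]])/2e3@np.array([[c,s],[-s,c]])+[x,y]
    return np.c_[L,np.full(4,z0+h)]
OBJ=dict(red=[box(.6285,-.2308,15.6,76,148,0,.012)],yellow=[box(.6613,-.0071,14.9,76,148,0,.012)],blue=[box(.6369,.22,13.5,76,148,0,.012)],
trY=[box(.5085,.1843,107,48,18,0,.038),box(.5085,.1843,107,48,42,0,0.006)],trG=[box(.5125,-.1916,-55.5,48,18,0,.038)],hs=[box(.4326,-.087,60.3,46,36,0,.032)],
capK=[box(.3642,-.2929,0,35,35,0,.045)],capB=[box(.4482,.0884,0,35,35,0,.045)])
def wrist(name,s=1):
    from plant import r
    st=r.get_state();im=r.capture('wrist')[:,:,::-1].copy();cv2.imwrite(f'pics/{name}_raw.png',im)
    for k,bs in OBJ.items():
        for b in bs: cv2.polylines(im,[np.round(wproj(st,b)*8).astype(int)],True,(255,0,255),1,shift=3)
    cv2.imwrite(f'pics/{name}.png',im); print({k:np.round(st[k],4).tolist() for k in('time_s','tcp_pos','eef_rot','joints','gripper_width')})
E
python3 -c "
from h import *
wrist('w1')"
```

```text
{'time_s': 1.15, 'tcp_pos': [0.4704, 0.2197, 0.2208], 'eef_rot': [179.633, -0.1711, -75.2049], 'joints': [46.6794, 6.3026, -18.9497, -0.0535, -65.1497, -31.8622], 'gripper_width': 0.0617}
```

View pics/w1.png

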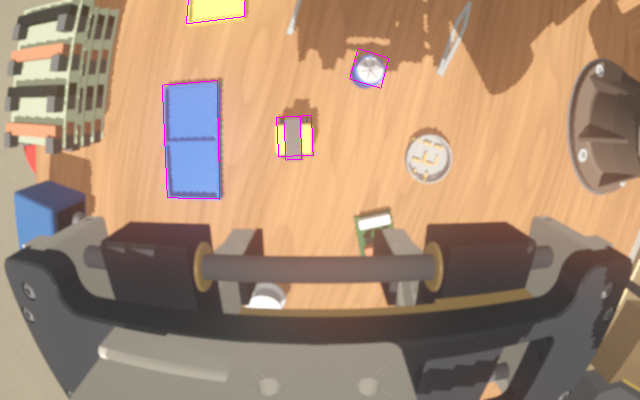

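The predicted outlines (magenta) sit on the parts, with the blue tray at (192,140), the transformer at (294,137) and the blue cap at (369,69). I'll check an enlarged crop.

```bash
python3 -c "
from h import *
crop('pics/w1.png','pics/w1c.png',155,70,165,135,4)"
```

```text
(no output)
```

View pics/w1c.png

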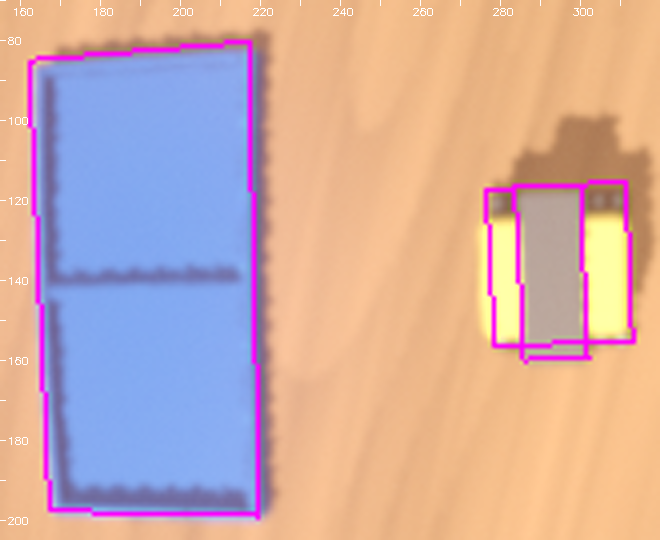

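The blue tray and yellow transformer overlays agree to about 1 px. I'll descend on the yellow transformer.

Emit:
carry_out:
  plan:
    - [0.019, -0.018, 0, 0, 0, 0.02]
    - [0.019, -0.018, 0, 0, 0, 0.02]
    - [0, 0, -0.035, 0, 0, 0]
    - [0, 0, -0.035, 0, 0, 0]
    - [0, 0, -0.035, 0, 0, 0]
    - [0, 0, -0.035, 0, 0, 0]
    - [0, 0, 0, 0, 0, 0]

```text
time_s: 1.78
tcp_pos: [0.5104, 0.1871, 0.0793]
eef_rot: [-179.8, 0.1, -72.9]
contact_force: [-2.1, -1.6, -0.3]
gripper_width: 0.0614
```

Emit:
carry_out:
  plan:
    - [-0.002, -0.003, -0.025, 0, 0, 0]
    - [0, 0, -0.025, 0, 0, 0]
    - [0, 0, -0.012, 0, 0, 0]
    - [0, 0, -0.005, 0, 0, 0]
    - [0, 0, 0, 0, 0, 0]

```text
time_s: 2.2
tcp_pos: [0.5098, 0.1888, 0.0145]
eef_rot: [-179.7, 0.0, -72.5]
contact_force: [-0.2, 0.1, 0.5]
gripper_width: 0.0613
```

Emit:
carry_out:
  plan:
    - [-0.001, -0.004, -0.002, 0, 0, -0.01]
    - [0, 0, 0, 0, 0, 0]

```text
time_s: 2.37
tcp_pos: [0.51, 0.1864, 0.0148]
eef_rot: [-179.6, 0.1, -73.1]
contact_force: [-0.5, -1.0, 0.7]
gripper_width: 0.0613
```

```bash
python3 -c "
from h import *
wrist('w2')
crop('pics/w2_raw.png','pics/w2c.png',200,180,260,140,3)"
```

```text
{'time_s': 2.3667, 'tcp_pos': [0.51, 0.1864, 0.0148], 'eef_rot': [-179.5736, 0.0609, -73.0574], 'joints': [40.8478, 21.4635, -30.7153, 0.1928, -37.4068, -24.0581], 'gripper_width': 0.0613}
```

View pics/w2c.png

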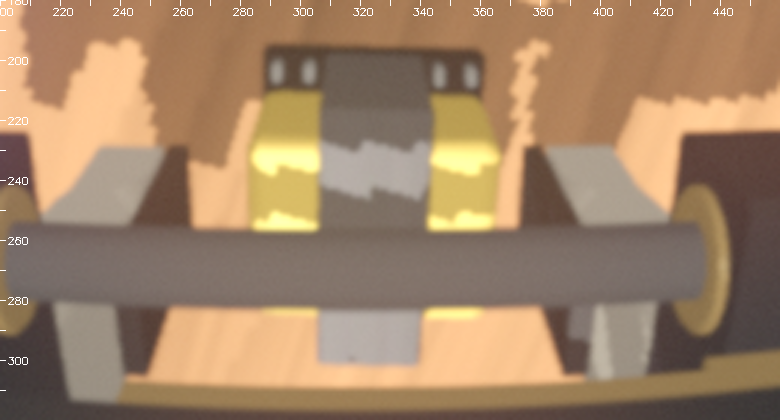

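Emit:
carry_out:
  plan:
    - [0, -0.002, -0.004, 0, 0, 0]
    - [0, 0, 0, 0, 0, 0]
    - [0, 0, 0, 0, 0, 0]
    - [0, 0, 0, 0, 0, 0]
    - [0, 0, 0, 0, 0, 0]
    - [0, 0, 0, 0, 0, 0]
  fingers: 1
  force: 25

```text
time_s: 2.92
tcp_pos: [0.5119, 0.1854, 0.0142]
eef_rot: [-179.2, 0.2, -73.0]
contact_force: [0.2, 0.3, -1.3]
gripper_width: 0.0422
```

Emit:
carry_out:
  plan:
    - [0, 0, 0.03, 0, 0, 0]
    - [0, 0, 0.03, 0, 0, 0]
    - [0.01, 0.005, 0.01, 0, 0, -0.02]
    - [0.025, 0.015, 0, 0, 0, -0.02]
    - [0.025, 0.015, 0, 0, 0, -0.02]
    - [0.025, 0.015, 0, 0, 0, 0]
    - [0.025, 0.015, 0, 0, 0, 0]
    - [0.006, 0.004, 0, 0, 0, 0]
    - [0, 0, 0, 0, 0, 0]

```text
time_s: 3.67
tcp_pos: [0.6298, 0.255, 0.0868]
eef_rot: [-179.5, 0.2, -76.7]
contact_force: [-0.4, -0.7, -1.9]
gripper_width: 0.0414
```

Emit:
carry_out:
  plan:
    - [-0.001, 0, -0.025, 0, 0, 0]
    - [0, 0, -0.025, 0, 0, 0]
    - [0, 0, -0.01, 0, 0, 0]
    - [0, 0, 0, 0, 0, 0]

```text
time_s: 4.0
tcp_pos: [0.6272, 0.254, 0.0249]
eef_rot: [-179.5, 0.2, -76.7]
contact_force: [-0.6, 0.1, -1.7]
gripper_width: 0.0417
```

```bash
python3 -c "
from h import *
from plant import r
print(r.get_state()['tcp_pos'])
for n in ['scene','side']:cv2.imwrite(f'pics/{n}1.png',r.capture(n)[:,:,::-1])
crop('pics/scene1.png','pics/a1.png',310,220,130,120,4)
crop('pics/side1.png','pics/a2.png',280,100,110,90,4)
a=cv2.imread('pics/a1.png');b=cv2.imread('pics/a2.png')
im=np.zeros((480,960,3),'u1');im[:480,:520]=a;im[:360,520:960]=b;cv2.imwrite('pics/a.png',cv2.resize(im,(800,400)))"
```

```text
[0.62722742 0.25402113 0.02488695]
```

View pics/a.png

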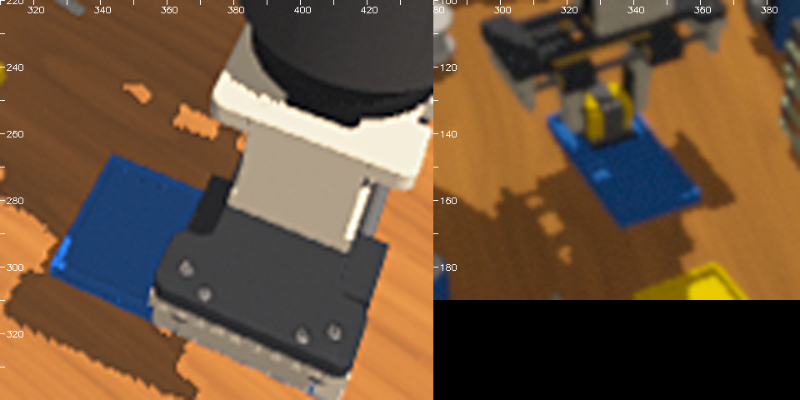

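The side view shows the transformer over the far blue bay, at about (328,135). I'll lower it the last few millimetres.

Emit:
carry_out:
  plan:
    - [0, 0, -0.004, 0, 0, 0]
    - [0, 0, -0.003, 0, 0, 0]
    - [0, 0, -0.001, 0, 0, 0]
    - [0, 0, 0, 0, 0, 0]

```text
time_s: 4.43
tcp_pos: [0.6302, 0.2559, 0.0234]
eef_rot: [-179.0, 0.3, -76.7]
contact_force: [-0.2, 0.4, -0.9]
gripper_width: 0.0419
```

Emit:
carry_out:
  plan:
    - [-0.001, 0, -0.007, -0.01, 0, 0]
    - [0, 0, 0, 0, 0, 0]

```text
time_s: 4.6
tcp_pos: [0.6308, 0.2566, 0.0184]
eef_rot: [-178.9, -0.2, -76.7]
contact_force: [0.6, 0.4, -2.5]
gripper_width: 0.0418
```

Emit:
carry_out:
  plan:
    - [-0.001, -0.001, -0.004, -0.004, 0.018, 0]
    - [0, 0, 0, 0, 0, 0]

```text
time_s: 4.77
tcp_pos: [0.6309, 0.2569, 0.0176]
eef_rot: [-179.8, -0.2, -76.5]
contact_force: [-0.2, -0.6, -1.6]
gripper_width: 0.0421
```

Emit:
carry_out:
  plan:
    - [0, 0, -0.005, 0, 0, 0]
    - [0, 0, 0, 0, 0, 0]

```text
time_s: 4.93
tcp_pos: [0.6318, 0.2576, 0.0159]
eef_rot: [-179.7, -0.2, -76.4]
contact_force: [-0.0, -0.1, -1.4]
gripper_width: 0.0417
```

Emit:
carry_out:
  plan:
    - [-0.002, -0.002, -0.005, 0, 0, 0]
    - [0, 0, 0, 0, 0, 0]

```text
time_s: 5.1
tcp_pos: [0.6326, 0.2578, 0.0146]
eef_rot: [-179.3, -0.1, -76.3]
contact_force: [-0.6, 0.8, -1.8]
gripper_width: 0.042
```

```bash
python3 -c "
from h import *
wrist('w3')
crop('pics/w3_raw.png','pics/w3c.png',200,160,260,160,3)"
```

```text
{'time_s': 5.1, 'tcp_pos': [0.6326, 0.2578, 0.0146], 'eef_rot': [-179.3141, -0.0897, -76.3239], 'joints': [38.6925, 31.5349, -12.1449, 0.5185, -45.7376, -25.3758], 'gripper_width': 0.042}
```

View pics/w3c.png

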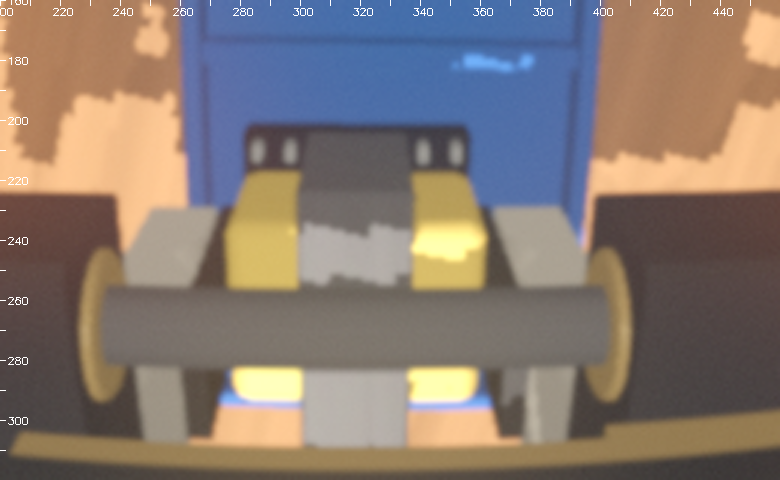

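Emit:
carry_out:
  plan:
    - [-0.006, -0.003, 0, 0, 0.008, 0]
    - [0, 0, 0, 0, 0, 0]

```text
time_s: 5.32
tcp_pos: [0.626, 0.2547, 0.0139]
eef_rot: [-179.8, 0.0, -76.3]
contact_force: [-6.5, -0.9, 12.2]
gripper_width: 0.0416
```

```bash
python3 -c "
from h import *
wrist('w4')
crop('pics/w4_raw.png','pics/w4c.png',200,160,260,160,3)
from plant import r
for i in range(5):
    s=r.get_state();print(s['time_s'],s['tcp_pos'].round(4),s['contact_force'].round(1),s['qd'].round(2)); r.capture('side')"
```

```text
{'time_s': 5.3167, 'tcp_pos': [0.626, 0.2547, 0.0139], 'eef_rot': [-179.8488, 0.0174, -76.3175], 'joints': [38.655, 31.2853, -12.5559, 0.0668, -46.0143, -25.0188], 'gripper_width': 0.0416}
5.3667 [0.626  0.2547 0.014 ] [-4.  -0.5  6.5] [-0.09  0.07 -0.01  0.17  0.01 -0.17]
5.4167 [0.6259 0.2547 0.014 ] [-4.2 -0.1  7.2] [-0.13 -0.01 -0.02  0.02  0.05 -0.01]
5.4667 [0.6259 0.2547 0.014 ] [-4.1 -0.2  6.7] [-0.02  0.01  0.08  0.06  0.01 -0.07]
5.5167 [0.6259 0.2547 0.014 ] [-4.4 -0.9  7.8] [-0.04  0.02  0.07  0.06 -0.04  0.06]
5.5667 [0.6259 0.2546 0.0139] [-4.4  0.5  7.5] [-0.06 -0.05 -0.02 -0.02  0.12  0.05]
```

View pics/w4c.png

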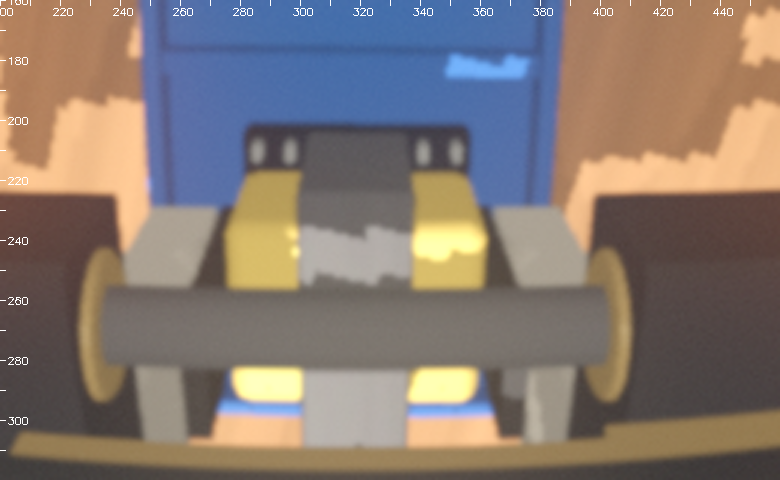

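Emit:
carry_out:
  plan:
    - [0, 0, 0, 0, 0, 0]
    - [0, 0, 0, 0, 0, 0]
    - [0, 0, 0, 0, 0, 0]
  fingers: -0.15

```text
time_s: 5.87
tcp_pos: [0.6246, 0.2537, 0.0125]
eef_rot: [180.0, -0.0, -76.4]
contact_force: [-0.3, 0.1, 0.2]
gripper_width: 0.0502
```

Emit:
carry_out:
  plan:
    - [0, 0, 0.01, 0, 0, 0]
    - [0, 0, 0.025, 0, 0, 0]
    - [0, 0, 0.035, 0, 0, 0]
    - [0, 0, 0.035, 0, 0, 0]
    - [0, 0, 0, 0, 0, 0]

```text
time_s: 6.28
tcp_pos: [0.6219, 0.251, 0.1188]
eef_rot: [179.5, -0.3, -76.4]
contact_force: [1.5, 0.6, 1.1]
gripper_width: 0.0506
```

```bash
python3 -c "
from h import *
wrist('w5')
from plant import r
cv2.imwrite('pics/side5.png',r.capture('side')[:,:,::-1])
crop('pics/side5.png','pics/a2.png',280,100,110,90,6)"
```

```text
{'time_s': 6.2833, 'tcp_pos': [0.6219, 0.251, 0.1188], 'eef_rot': [179.4615, -0.2855, -76.3946], 'joints': [38.6113, 25.0144, -7.2159, 0.0365, -58.3784, -25.0266], 'gripper_width': 0.0506}
```

View pics/w5.png

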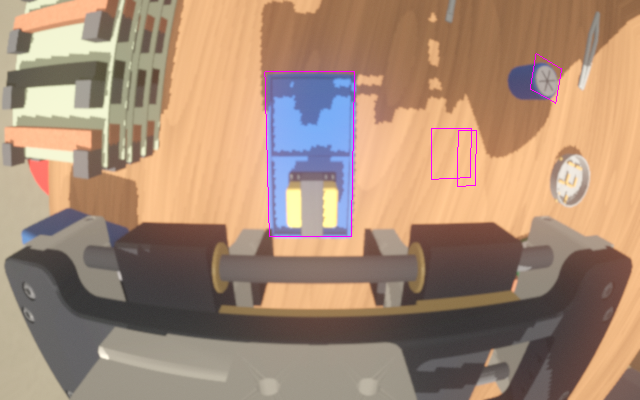

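View pics/a2.png

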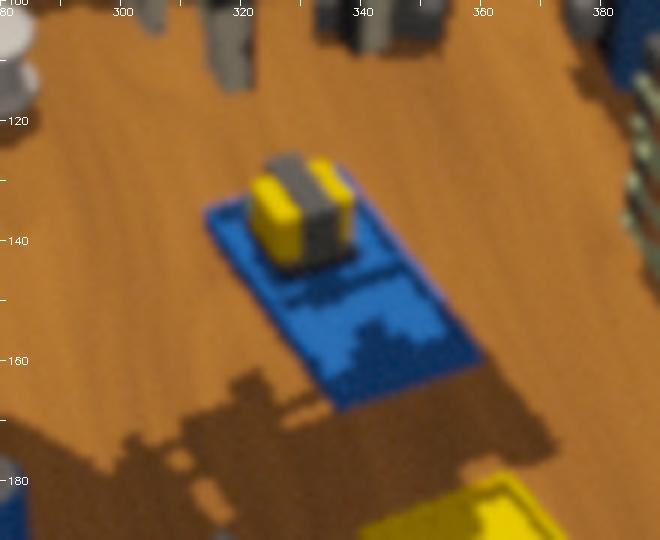

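The yellow transformer stands in the far blue bay: the foot is visible inside the walls in the side picture at (331,140), and in the wrist picture at (312,205). Next is the green one.

Emit:
carry_out:
  plan:
    - [-0.01, -0.04, 0.002, 0, 0, 0.04]
    - [-0.01, -0.04, 0.002, 0, 0, 0.04]
    - [-0.01, -0.04, 0.002, 0, 0, 0.04]
    - [-0.01, -0.04, 0, 0, 0, 0.04]
    - [-0.01, -0.04, 0, 0, 0, 0.04]
    - [-0.01, -0.04, 0, 0, 0, 0.04]
    - [-0.01, -0.04, 0, 0, 0, 0.04]
    - [-0.01, -0.04, 0, 0, 0, 0.04]
    - [-0.01, -0.04, 0, 0, 0, 0.04]
    - [-0.01, -0.04, 0, 0, 0, 0]
    - [-0.01, -0.03, 0, 0, 0, 0]
    - [0, 0, 0, 0, 0, 0]
  fingers: -0.4

```text
time_s: 7.38
tcp_pos: [0.4961, -0.1851, 0.1096]
eef_rot: [178.3, 0.1, -54.5]
contact_force: [-0.1, -0.2, -0.5]
gripper_width: 0.0613
```

```bash
python3 -c "
from h import *
wrist('w6')"
```

```text
{'time_s': 7.3833, 'tcp_pos': [0.4961, -0.1851, 0.1096], 'eef_rot': [178.2668, 0.0625, -54.4645], 'joints': [1.4794, 13.8106, -26.2787, 1.1759, -51.3876, 33.3114], 'gripper_width': 0.0613}
```

View pics/w6.png

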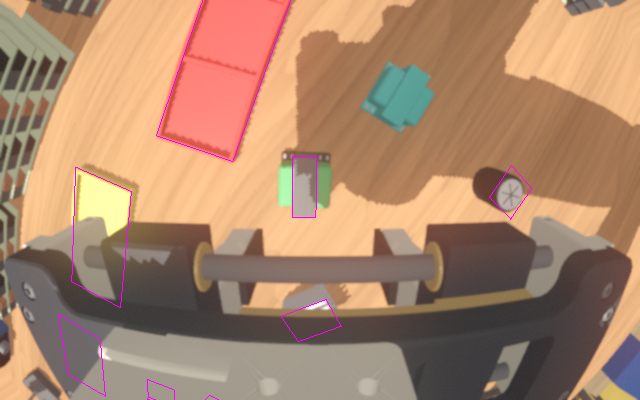

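The green transformer's overlay at (304,185) fits, and so do the red tray and the black cap. I'll go in, levelling a slight tilt.

Emit:
carry_out:
  plan:
    - [0.009, -0.004, -0.02, 0.01, -0.014, -0.01]
    - [0.008, -0.003, -0.03, 0.008, -0.01, -0.01]
    - [0, 0, -0.03, 0, 0, 0]
    - [0, 0, 0, 0, 0, 0]

```text
time_s: 7.77
tcp_pos: [0.5149, -0.1908, 0.0276]
eef_rot: [-179.8, 0.0, -55.8]
contact_force: [-1.4, 0.2, -0.2]
gripper_width: 0.0617
```

Emit:
carry_out:
  plan:
    - [-0.002, -0.001, -0.014, 0, 0, 0]
    - [0, 0, 0, 0, 0, 0]

```text
time_s: 7.93
tcp_pos: [0.5122, -0.1907, 0.0125]
eef_rot: [-180.0, 0.1, -55.8]
contact_force: [-0.4, 0.2, -0.8]
gripper_width: 0.0611
```

```bash
python3 -c "
from h import *
wrist('w7')
crop('pics/w7_raw.png','pics/w7c.png',200,160,260,160,3)"
```

```text
{'time_s': 7.9333, 'tcp_pos': [0.5122, -0.1907, 0.0125], 'eef_rot': [-179.9778, 0.1419, -55.7599], 'joints': [0.029, 22.1832, -29.7332, -0.2102, -38.1451, 34.3765], 'gripper_width': 0.0611}
```

View pics/w7c.png

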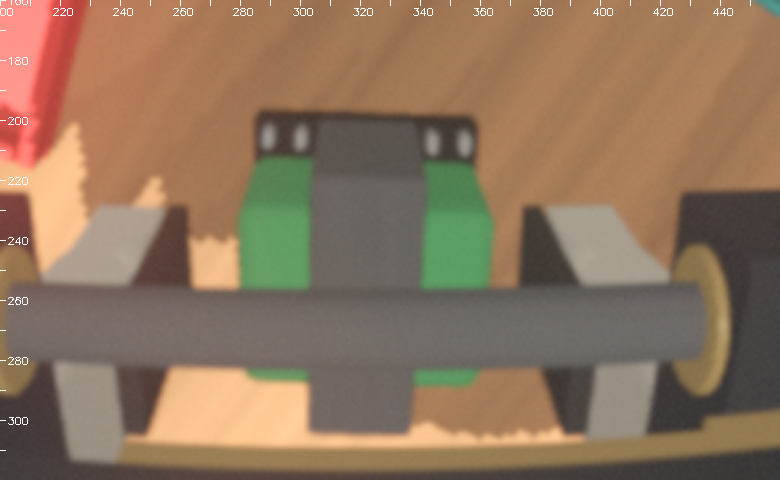

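The green transformer is centred between the fingers (columns 280–364, fingers at 262 and 374). I'll grip it.

Emit:
carry_out:
  plan:
    - [0, 0, 0, 0, 0, 0]
    - [0, 0, 0, 0, 0, 0]
    - [0, 0, 0, 0, 0, 0]
    - [0, 0, 0, 0, 0, 0]
    - [0, 0, 0, 0, 0, 0]
  fingers: 1

```text
time_s: 8.4
tcp_pos: [0.5176, -0.1895, 0.0201]
eef_rot: [-179.6, -0.2, -55.5]
contact_force: [0.6, -0.3, -1.1]
gripper_width: 0.0416
```

Emit:
carry_out:
  plan:
    - [0, 0, 0.03, 0, 0, 0]
    - [0, 0, 0.035, 0, 0, 0]
    - [0, 0, 0.035, 0, 0, 0]
    - [0, 0, 0, 0, 0, 0]

```text
time_s: 8.73
tcp_pos: [0.5152, -0.1894, 0.123]
eef_rot: [-179.8, -0.1, -55.5]
contact_force: [1.9, -0.1, -0.6]
gripper_width: 0.0415
```

Emit:
carry_out:
  plan:
    - [0.013, 0.037, 0, 0, 0, -0.04]
    - [0.013, 0.037, 0, 0, 0, -0.04]
    - [0.013, 0.037, 0, 0, 0, -0.04]
    - [0.013, 0.037, 0, 0, 0, -0.04]
    - [0.013, 0.037, 0, 0, 0, -0.04]
    - [0.013, 0.037, 0, 0, 0, -0.04]
    - [0.013, 0.037, 0, 0, 0, -0.04]
    - [0.013, 0.037, 0, 0, 0, -0.04]
    - [0.013, 0.037, 0, 0, 0, -0.04]
    - [0.01, 0.03, 0, 0, 0, 0]
    - [0, 0, 0, 0, 0, 0]

```text
time_s: 9.65
tcp_pos: [0.6459, 0.1904, 0.13]
eef_rot: [-178.9, -0.1, -77.7]
contact_force: [0.9, -1.1, -1.8]
gripper_width: 0.042
```

```bash
python3 -c "
from h import *
wrist('w8')"
```

```text
{'time_s': 9.65, 'tcp_pos': [0.6459, 0.1904, 0.13], 'eef_rot': [-178.9305, -0.1276, -77.7204], 'joints': [33.2626, 23.762, -7.863, 0.5959, -57.4235, -21.2984], 'gripper_width': 0.042}
```

View pics/w8.png

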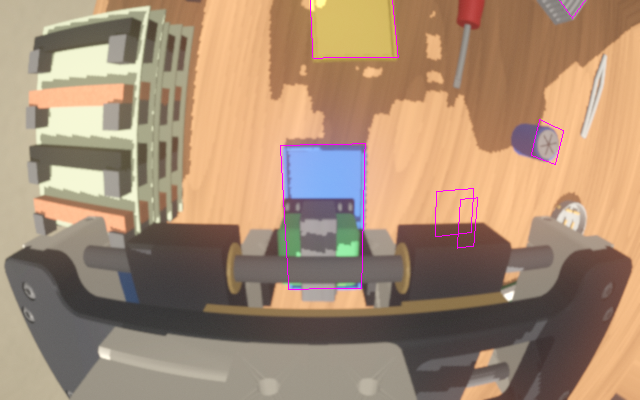

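Emit:
carry_out:
  plan:
    - [0, -0.003, -0.02, -0.004, 0.018, 0.02]
    - [-0.001, -0.003, -0.03, 0, 0, 0]
    - [0, 0, -0.03, 0, 0, 0]
    - [0, 0, -0.014, 0, 0, 0]
    - [0, 0, 0, 0, 0, 0]

```text
time_s: 10.12
tcp_pos: [0.6433, 0.1816, 0.0348]
eef_rot: [-179.9, -0.0, -76.5]
contact_force: [-0.5, -1.2, -1.0]
gripper_width: 0.0419
```

Emit:
carry_out:
  plan:
    - [0.001, 0.002, -0.008, 0, 0, 0]
    - [0, 0, 0, 0, 0, 0]

```text
time_s: 10.28
tcp_pos: [0.6439, 0.182, 0.0265]
eef_rot: [-179.9, -0.1, -76.5]
contact_force: [-0.9, 0.1, -2.1]
gripper_width: 0.0418
```

```bash
python3 -c "
from h import *
wrist('w9')
crop('pics/w9_raw.png','pics/w9c.png',200,160,260,160,3)"
```

```text
{'time_s': 10.2833, 'tcp_pos': [0.6439, 0.182, 0.0265], 'eef_rot': [-179.936, -0.0642, -76.5299], 'joints': [32.492, 29.9936, -12.9032, 0.1114, -47.0637, -19.0977], 'gripper_width': 0.0418}
```

View pics/w9c.png

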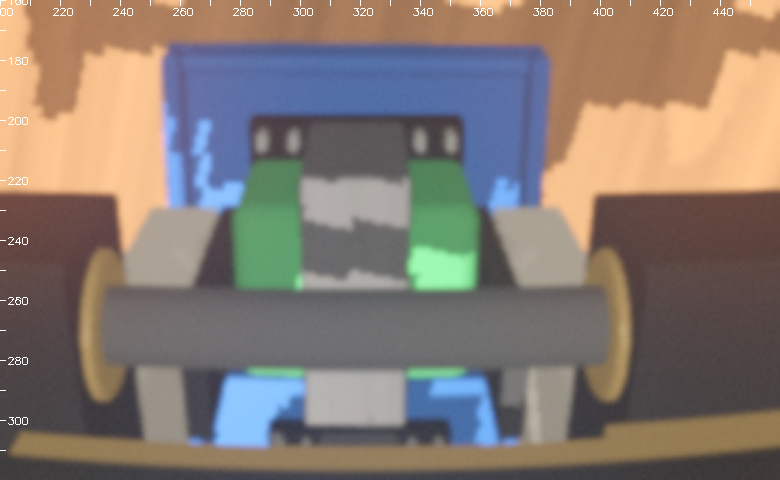

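The part is centred in the near bay (foot 283–354, walls 262–380). I'll lower it to contact.

Emit:
carry_out:
  plan:
    - [0, 0, -0.006, 0, 0, 0]

```text
time_s: 10.42
tcp_pos: [0.6462, 0.1828, 0.024]
eef_rot: [-179.6, -0.0, -76.5]
contact_force: [0.6, -0.4, -0.4]
gripper_width: 0.0422
```

Emit:
carry_out:
  plan:
    - [0, 0, -0.004, 0, 0, 0]

```text
time_s: 10.5
tcp_pos: [0.6461, 0.1827, 0.0224]
eef_rot: [-179.6, -0.0, -76.5]
contact_force: [-18.3, -0.8, 32.8]
gripper_width: 0.0419
```

Contact. I'll release and retreat.

Emit:
carry_out:
  plan:
    - [0, 0, 0.001, 0, 0, 0]
    - [0, 0, 0, 0, 0, 0]
    - [0, 0, 0.002, 0, 0, 0]
  fingers: -0.15

```text
time_s: 10.75
tcp_pos: [0.6477, 0.1836, 0.0291]
eef_rot: [-179.3, 0.0, -76.4]
contact_force: [0.1, -0.5, -0.5]
gripper_width: 0.0497
```

Emit:
carry_out:
  plan:
    - [0, 0, 0.015, 0, 0, 0]
    - [0, 0, 0.025, 0, 0, 0]
    - [0, 0, 0.035, 0, 0, 0]
    - [0, 0, 0.035, 0, 0, 0]
    - [0, 0, 0, 0, 0, 0]

```text
time_s: 11.17
tcp_pos: [0.6477, 0.183, 0.1438]
eef_rot: [-179.3, -0.0, -76.4]
contact_force: [0.8, -0.8, 0.6]
gripper_width: 0.0501
```

```bash
python3 -c "
from h import *
wrist('w10')
from plant import r
cv2.imwrite('pics/side10.png',r.capture('side')[:,:,::-1])
crop('pics/side10.png','pics/a2.png',280,100,110,90,6)"
```

```text
{'time_s': 11.1667, 'tcp_pos': [0.6477, 0.183, 0.1438], 'eef_rot': [-179.2854, -0.0153, -76.3957], 'joints': [32.4782, 23.2621, -6.5592, 0.285, -59.5078, -19.017], 'gripper_width': 0.0501}
```

View pics/w10.png

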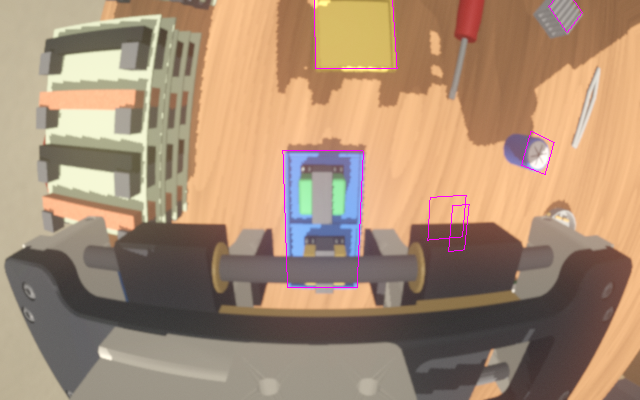

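View pics/a2.png

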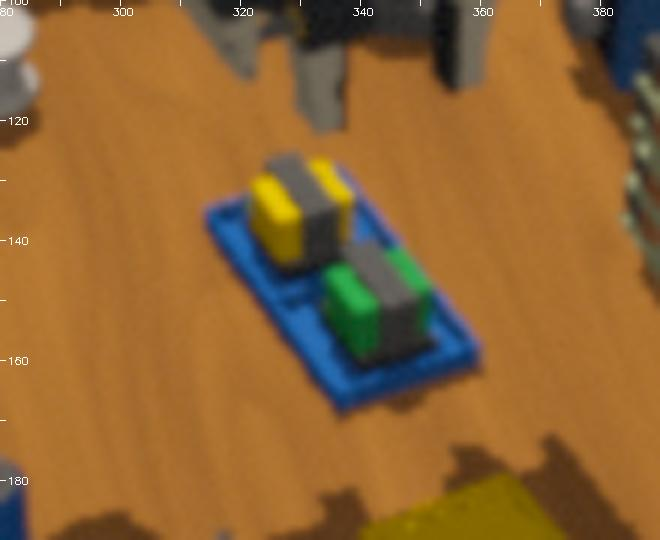

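Both transformers stand in their own bays (side picture (331,140) and (344,150)). Now the blue capacitor.

Emit:
carry_out:
  plan:
    - [-0.033, -0.016, 0, 0, 0, 0]
    - [-0.033, -0.016, 0, 0, 0, 0]
    - [-0.033, -0.016, 0, 0, 0, 0]
    - [-0.033, -0.016, 0, 0, 0, 0]
    - [-0.033, -0.016, 0, 0, 0, 0]
    - [-0.033, -0.015, 0, 0, 0, 0.03]
    - [0, 0, 0, 0, 0, 0]
  fingers: -0.4

```text
time_s: 11.85
tcp_pos: [0.4356, 0.081, 0.1277]
eef_rot: [179.7, -0.2, -74.8]
contact_force: [-0.8, -0.5, -0.7]
gripper_width: 0.061
```

```bash
python3 -c "
from h import *
wrist('w11')
crop('pics/w11.png','pics/w11c.png',220,130,200,110,4)"
```

```text
{'time_s': 11.85, 'tcp_pos': [0.4356, 0.081, 0.1277], 'eef_rot': [179.665, -0.1501, -74.8165], 'joints': [36.2021, 4.0615, -35.1799, 0.0257, -51.1252, -21.0353], 'gripper_width': 0.061}
```

View pics/w11c.png

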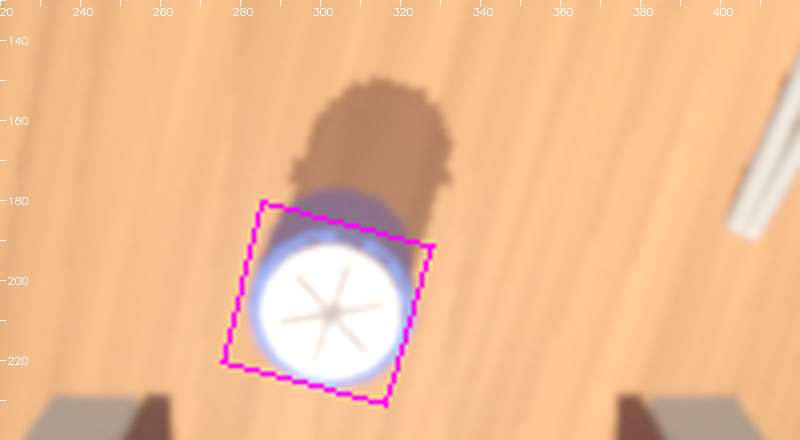

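The outline fits: the cap is at (302,208). Going in.

Emit:
carry_out:
  plan:
    - [0.007, 0.004, -0.02, 0, 0, 0]
    - [0.006, 0.004, -0.03, 0, 0, 0]
    - [0, 0, -0.03, 0, 0, 0]
    - [0, 0, -0.015, 0, 0, 0]
    - [0, 0, 0, 0, 0, 0]

```text
time_s: 12.32
tcp_pos: [0.4549, 0.0924, 0.031]
eef_rot: [-179.7, -0.0, -74.8]
contact_force: [-0.5, -0.2, 0.6]
gripper_width: 0.0613
```

Emit:
carry_out:
  plan:
    - [-0.006, -0.003, -0.017, 0, 0, 0]

```text
time_s: 12.4
tcp_pos: [0.4516, 0.091, 0.0151]
eef_rot: [-179.5, -0.0, -74.7]
contact_force: [0.6, 0.4, -0.7]
gripper_width: 0.0614
```

```bash
python3 -c "
from h import *
wrist('w12')
crop('pics/w12_raw.png','pics/w12c.png',200,160,260,160,3)"
```

```text
{'time_s': 12.4, 'tcp_pos': [0.4516, 0.091, 0.0151], 'eef_rot': [-179.5106, -0.0131, -74.697], 'joints': [36.1618, 15.2798, -41.2375, 0.3422, -33.0305, -21.1448], 'gripper_width': 0.0614}
```

View pics/w12c.png

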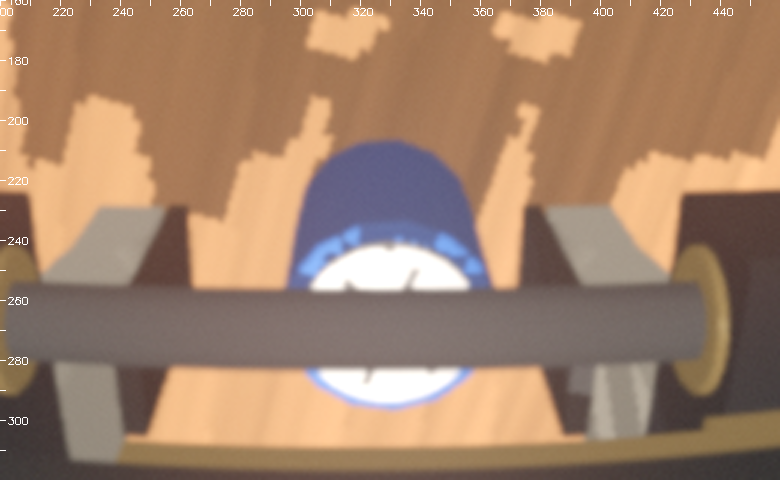

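Emit:
carry_out:
  plan:
    - [-0.002, -0.001, -0.002, 0, 0, 0]
    - [-0.001, 0, -0.001, 0, 0, 0]
    - [-0.001, 0, -0.001, 0, 0, 0]
    - [-0.001, 0, -0.001, 0, 0, 0]
    - [0, 0, -0.001, 0, 0, 0]
    - [0, 0, -0.001, 0, 0, 0]
  fingers: 1
  force: 20

```text
time_s: 12.95
tcp_pos: [0.4438, 0.0884, 0.0069]
eef_rot: [-179.8, -0.1, -74.8]
contact_force: [-6.2, -1.2, 15.5]
gripper_width: 0.0348
```

Gripped too low for the tray walls, so I'll regrip about 8 mm higher.

Emit:
carry_out:
  plan:
    - [0, 0, 0, 0, 0, 0]
    - [0.002, 0.001, 0.004, 0, 0, 0]
    - [0.002, 0, 0.004, 0, 0, 0]
    - [0, 0, 0.002, 0, 0, 0]
  fingers: -0.1

```text
time_s: 13.28
tcp_pos: [0.4492, 0.0903, 0.0195]
eef_rot: [-179.6, -0.0, -74.7]
contact_force: [-0.4, -0.5, 0.5]
gripper_width: 0.0474
```

Emit:
carry_out:
  plan:
    - [0, 0, -0.003, 0, 0, 0]
    - [0, 0, 0, 0, 0, 0]
    - [0, 0, 0, 0, 0, 0]
    - [0, 0, 0, 0, 0, 0]
  fingers: 1

```text
time_s: 13.62
tcp_pos: [0.4501, 0.0908, 0.0174]
eef_rot: [-179.5, 0.0, -74.7]
contact_force: [-0.7, 0.1, 2.7]
gripper_width: 0.0348
```

Emit:
carry_out:
  plan:
    - [0, 0, 0.035, 0, 0, 0]
    - [0, 0, 0.04, 0, 0, 0]
    - [0.01, -0.02, 0.02, 0, 0, 0]
    - [0.019, -0.036, 0, 0, 0, 0]
    - [0.019, -0.036, 0, 0, 0, 0]
    - [0.019, -0.036, 0, 0, 0, 0]
    - [0.019, -0.036, 0, 0, 0, 0]
    - [0.019, -0.036, 0, 0, 0, 0]
    - [0.019, -0.036, 0, 0, 0, 0]
    - [0.019, -0.036, 0, 0, 0, 0]
    - [0.019, -0.036, 0, 0, 0, 0]
    - [0.019, -0.036, 0, 0, 0, 0]

```text
time_s: 14.62
tcp_pos: [0.6309, -0.2606, 0.1151]
eef_rot: [-179.6, -0.1, -74.0]
contact_force: [1.4, 1.8, -0.7]
gripper_width: 0.0346
```

Emit:
carry_out:
  plan:
    - [0, 0, 0, 0, 0, 0]

```text
time_s: 14.7
tcp_pos: [0.6327, -0.2665, 0.1134]
eef_rot: [-179.7, -0.1, -74.2]
contact_force: [0.5, -0.2, -0.3]
gripper_width: 0.0343
```

```bash
python3 -c "
from h import *
wrist('w13')"
```

```text
{'time_s': 14.7, 'tcp_pos': [0.6327, -0.2665, 0.1134], 'eef_rot': [-179.7021, -0.1441, -74.2139], 'joints': [-6.6075, 26.1356, -6.1384, 0.0234, -57.3957, 22.3815], 'gripper_width': 0.0343}
```

View pics/w13.png

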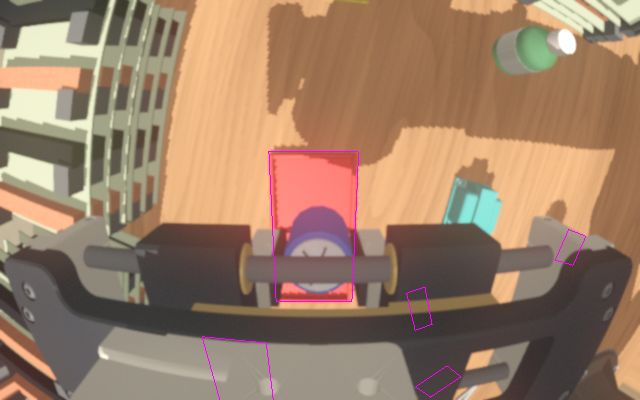

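Emit:
carry_out:
  plan:
    - [0.005, 0, -0.025, 0, 0, 0]
    - [0, 0, -0.03, 0, 0, 0]
    - [0, 0, -0.025, 0, 0, 0]
    - [0, 0, 0, 0, 0, 0]

```text
time_s: 15.08
tcp_pos: [0.6356, -0.2649, 0.0299]
eef_rot: [-179.7, -0.0, -74.5]
contact_force: [-1.3, -0.4, -1.2]
gripper_width: 0.0346
```

```bash
python3 -c "
from h import *
wrist('w14')
crop('pics/w14_raw.png','pics/w14c.png',200,160,260,160,3)"
```

```text
{'time_s': 15.0833, 'tcp_pos': [0.6356, -0.2649, 0.0299], 'eef_rot': [-179.7042, -0.043, -74.4551], 'joints': [-6.4935, 31.1394, -10.0971, -0.0951, -48.4732, 22.1013], 'gripper_width': 0.0346}
```

View pics/w14c.png

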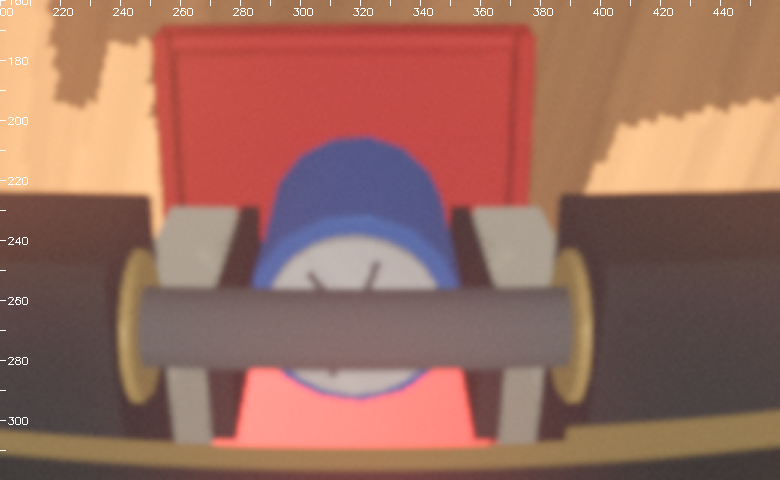

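Centred over the lower red bay (cap about 290–346, walls 259–372). Lowering.

Emit:
carry_out:
  plan:
    - [0, 0, -0.006, 0, 0, 0]

```text
time_s: 15.22
tcp_pos: [0.6379, -0.2651, 0.0282]
eef_rot: [-179.5, -0.2, -74.3]
contact_force: [0.4, 0.3, -0.4]
gripper_width: 0.0345
```

Emit:
carry_out:
  plan:
    - [0, 0, -0.005, 0, 0, 0]

```text
time_s: 15.3
tcp_pos: [0.6381, -0.2646, 0.0238]
eef_rot: [-179.5, -0.2, -74.3]
contact_force: [-0.6, 0.0, -1.2]
gripper_width: 0.0346
```

Emit:
carry_out:
  plan:
    - [0, 0, -0.004, 0, 0, 0]

```text
time_s: 15.38
tcp_pos: [0.6389, -0.2646, 0.0211]
eef_rot: [-179.4, -0.3, -74.3]
contact_force: [-9.7, -1.5, 27.6]
gripper_width: 0.0342
```

Contact. Release and rise.

Emit:
carry_out:
  plan:
    - [0, 0, 0, 0, 0, 0]
    - [0, 0, 0, 0, 0, 0]
    - [0, 0, 0.001, 0, 0, 0]
  fingers: 0

```text
time_s: 15.63
tcp_pos: [0.6406, -0.2644, 0.0252]
eef_rot: [-179.2, -0.4, -74.2]
contact_force: [0.2, 0.6, -0.0]
gripper_width: 0.0432
```

Emit:
carry_out:
  plan:
    - [0, 0, 0.015, 0, 0, 0]
    - [0, 0, 0.025, 0, 0, 0]
    - [0, 0, 0.035, 0, 0, 0]
    - [0, 0, 0.03, 0, 0, 0]
    - [0, 0, 0, 0, 0, 0]

```text
time_s: 16.05
tcp_pos: [0.6398, -0.264, 0.1352]
eef_rot: [-179.2, -0.4, -74.2]
contact_force: [1.3, -0.2, 0.6]
gripper_width: 0.0436
```

```bash
python3 -c "
from h import *
wrist('w15')"
```

```text
{'time_s': 16.05, 'tcp_pos': [0.6398, -0.264, 0.1352], 'eef_rot': [-179.2065, -0.4145, -74.167], 'joints': [-6.2838, 25.2212, -4.5415, 0.099, -59.3462, 22.0698], 'gripper_width': 0.0436}
```

View pics/w15.png

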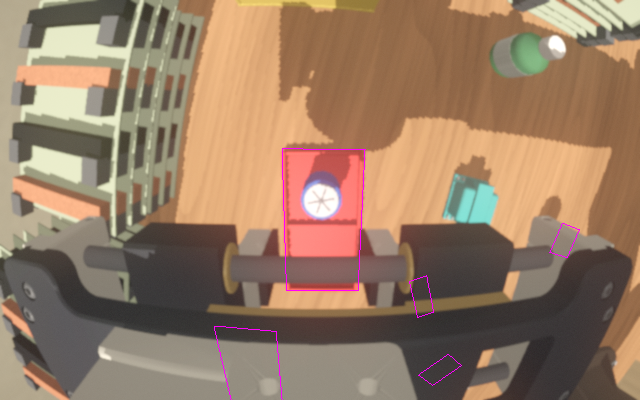

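The blue cap stands in the lower red bay at (321,198). Next the black cap.

Emit:
carry_out:
  plan:
    - [-0.037, -0.004, 0, 0, 0, 0]
    - [-0.037, -0.004, 0, 0, 0, 0]
    - [-0.037, -0.004, 0, 0, 0, 0]
    - [-0.037, -0.004, 0, 0, 0, 0]
    - [-0.037, -0.004, 0, 0, 0, 0]
    - [-0.037, -0.004, 0, 0, 0, 0]
    - [-0.03, -0.004, 0, 0, 0, 0]
    - [0, 0, 0, 0, 0, 0]
  fingers: -0.4

```text
time_s: 16.77
tcp_pos: [0.3755, -0.289, 0.1287]
eef_rot: [-179.2, -0.2, -74.1]
contact_force: [0.1, 0.6, -0.8]
gripper_width: 0.0613
```

```bash
python3 -c "
from h import *
wrist('w16')
crop('pics/w16.png','pics/w16c.png',220,130,200,110,4)"
```

```text
{'time_s': 16.7667, 'tcp_pos': [0.3755, -0.289, 0.1287], 'eef_rot': [-179.2278, -0.2097, -74.1193], 'joints': [-13.8774, 6.3959, -32.2052, -0.2603, -50.6247, 29.9233], 'gripper_width': 0.0613}
```

View pics/w16c.png

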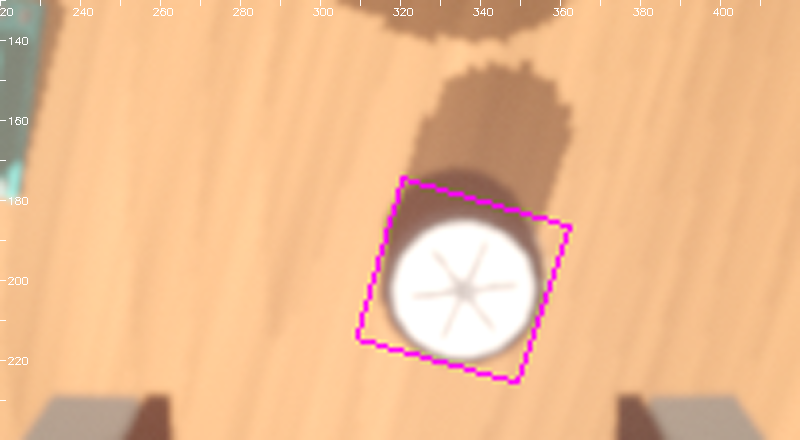

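Emit:
carry_out:
  plan:
    - [-0.006, -0.002, -0.025, -0.004, 0.013, 0]
    - [-0.005, -0.001, -0.035, 0, 0, 0]
    - [0, 0, -0.03, 0, 0, 0]
    - [0, 0, 0, 0, 0, 0]

```text
time_s: 17.15
tcp_pos: [0.3705, -0.2937, 0.04]
eef_rot: [-179.4, -0.7, -74.1]
contact_force: [-1.0, 0.2, -0.5]
gripper_width: 0.0616
```

Emit:
carry_out:
  plan:
    - [-0.006, 0.001, -0.012, 0.008, 0.012, 0]
    - [-0.001, 0, -0.011, 0, 0, 0]

```text
time_s: 17.32
tcp_pos: [0.3654, -0.2931, 0.0178]
eef_rot: [-179.9, -0.1, -74.0]
contact_force: [-0.3, -0.3, -0.3]
gripper_width: 0.0611
```

```bash
python3 -c "
from h import *
wrist('w17')
crop('pics/w17_raw.png','pics/w17c.png',200,160,260,160,3)"
```

```text
{'time_s': 17.3167, 'tcp_pos': [0.3654, -0.2931, 0.0178], 'eef_rot': [-179.9125, -0.0976, -74.0127], 'joints': [-14.5224, 15.7747, -39.7092, 0.0702, -34.3912, 30.4519], 'gripper_width': 0.0611}
```

View pics/w17c.png

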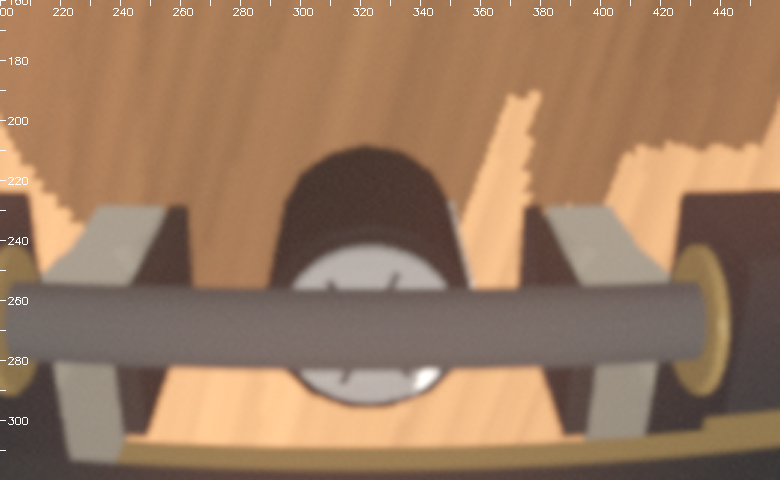

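The black cap is centred. I'll grip it.

Emit:
carry_out:
  plan:
    - [0, 0, -0.003, 0, 0, 0]
    - [0, 0, 0, 0, 0, 0]
    - [0, 0, 0, 0, 0, 0]
    - [0, 0, 0, 0, 0, 0]
    - [0, 0, 0, 0, 0, 0]
    - [0, 0, 0, 0, 0, 0]
  fingers: 1

```text
time_s: 17.87
tcp_pos: [0.3697, -0.2938, 0.0176]
eef_rot: [-179.7, -0.3, -73.9]
contact_force: [0.5, 0.5, 0.0]
gripper_width: 0.0346
```

Emit:
carry_out:
  plan:
    - [0, 0, 0.035, 0, 0, 0]
    - [0, 0, 0.04, 0, 0, 0]
    - [0.01, 0.005, 0.02, 0, 0, 0]
    - [0.034, 0.013, 0, 0, 0, 0]
    - [0.034, 0.013, 0, 0, 0, 0]
    - [0.034, 0.013, 0, 0, 0, 0]
    - [0.034, 0.013, 0, 0, 0, 0]
    - [0.034, 0.013, 0, 0, 0, 0]
    - [0.034, 0.013, 0, 0, 0, 0]
    - [0.034, 0.013, 0, 0, 0, 0]
    - [0, 0, 0, 0, 0, 0]

```text
time_s: 18.78
tcp_pos: [0.6257, -0.1918, 0.1234]
eef_rot: [-179.3, -0.3, -74.2]
contact_force: [1.3, -0.7, -0.4]
gripper_width: 0.0342
```

```bash
python3 -c "
from h import *
wrist('w18')"
```

```text
{'time_s': 18.7833, 'tcp_pos': [0.6257, -0.1918, 0.1234], 'eef_rot': [-179.2989, -0.3451, -74.168], 'joints': [0.0902, 22.6456, -10.4454, 0.1709, -56.1406, 15.6496], 'gripper_width': 0.0342}
```

View pics/w18.png

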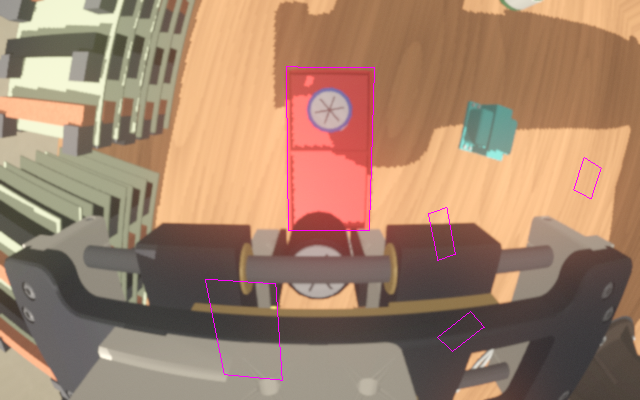

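Emit:
carry_out:
  plan:
    - [-0.006, -0.004, -0.025, 0.002, 0.012, 0]
    - [-0.001, 0, -0.035, 0, 0, 0]
    - [0, 0, -0.03, 0, 0, 0]
    - [0, 0, 0, 0, 0, 0]

```text
time_s: 19.17
tcp_pos: [0.6165, -0.1961, 0.0335]
eef_rot: [-179.7, -0.1, -74.1]
contact_force: [-1.9, 0.1, -1.7]
gripper_width: 0.0347
```

```bash
python3 -c "
from h import *
wrist('w19')
crop('pics/w19_raw.png','pics/w19c.png',200,120,260,200,3)"
```

```text
{'time_s': 19.1667, 'tcp_pos': [0.6165, -0.1961, 0.0335], 'eef_rot': [-179.7474, -0.0694, -74.1383], 'joints': [-0.3972, 27.768, -15.8053, -0.0057, -46.1648, 16.263], 'gripper_width': 0.0347}
```

View pics/w19c.png

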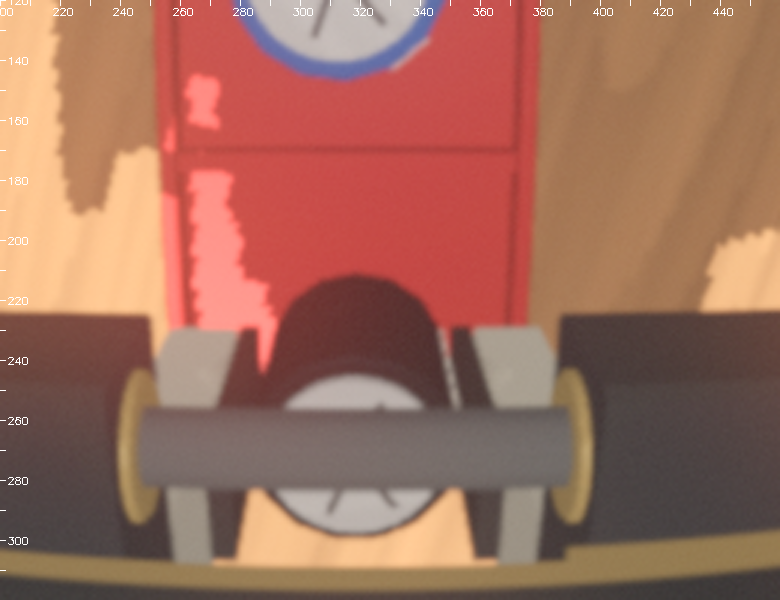

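Emit:
carry_out:
  plan:
    - [0, -0.002, -0.007, 0, 0, 0]

```text
time_s: 19.3
tcp_pos: [0.6194, -0.1989, 0.0319]
eef_rot: [-179.5, -0.3, -74.0]
contact_force: [1.2, 0.6, 0.8]
gripper_width: 0.0345
```

Emit:
carry_out:
  plan:
    - [0, -0.001, -0.006, 0, 0, 0]

```text
time_s: 19.38
tcp_pos: [0.6196, -0.2003, 0.0269]
eef_rot: [-179.4, -0.3, -74.1]
contact_force: [-0.9, -0.3, -0.7]
gripper_width: 0.0342
```

Emit:
carry_out:
  plan:
    - [0, 0.002, -0.004, 0, 0.005, 0]

```text
time_s: 19.47
tcp_pos: [0.6201, -0.1989, 0.024]
eef_rot: [-179.6, -0.2, -74.1]
contact_force: [1.0, -0.7, -0.6]
gripper_width: 0.0347
```

Emit:
carry_out:
  plan:
    - [0, 0, -0.003, 0, 0.005, 0]

```text
time_s: 19.55
tcp_pos: [0.6206, -0.1989, 0.022]
eef_rot: [-179.8, -0.2, -74.1]
contact_force: [0.3, -0.0, -0.9]
gripper_width: 0.0346
```

Emit:
carry_out:
  plan:
    - [0, 0, -0.003, 0, 0, 0]

```text
time_s: 19.63
tcp_pos: [0.6211, -0.1992, 0.0203]
eef_rot: [-179.8, -0.2, -74.1]
contact_force: [-10.7, 3.4, 28.3]
gripper_width: 0.0345
```

Contact. Release.

Emit:
carry_out:
  plan:
    - [0, 0, 0, 0, 0, 0]
    - [0, 0, 0, 0, 0, 0]
    - [0, 0, 0.001, 0, 0, 0]
  fingers: 0

```text
time_s: 19.88
tcp_pos: [0.6224, -0.1993, 0.0232]
eef_rot: [-179.6, -0.3, -74.0]
contact_force: [0.4, -0.0, -0.2]
gripper_width: 0.0432
```

Emit:
carry_out:
  plan:
    - [0, 0, 0.015, 0, 0, 0]
    - [0, 0, 0.025, 0, 0, 0]
    - [0, 0, 0.035, 0, 0, 0]
    - [0, 0, 0.03, 0, 0, 0]
    - [0, 0, 0, 0, 0, 0]

```text
time_s: 20.3
tcp_pos: [0.621, -0.1991, 0.1313]
eef_rot: [-179.8, -0.3, -74.0]
contact_force: [0.7, -0.9, 0.4]
gripper_width: 0.0435
```

```bash
python3 -c "
from h import *
wrist('w20')
from plant import r
cv2.imwrite('pics/side20.png',r.capture('side')[:,:,::-1])
crop('pics/side20.png','pics/a2.png',240,220,180,100,4)"
```

```text
{'time_s': 20.3, 'tcp_pos': [0.621, -0.1991, 0.1313], 'eef_rot': [-179.8211, -0.258, -74.0241], 'joints': [-0.5557, 22.3105, -9.8361, 0.2326, -57.6087, 16.4078], 'gripper_width': 0.0435}
```

View pics/a2.png

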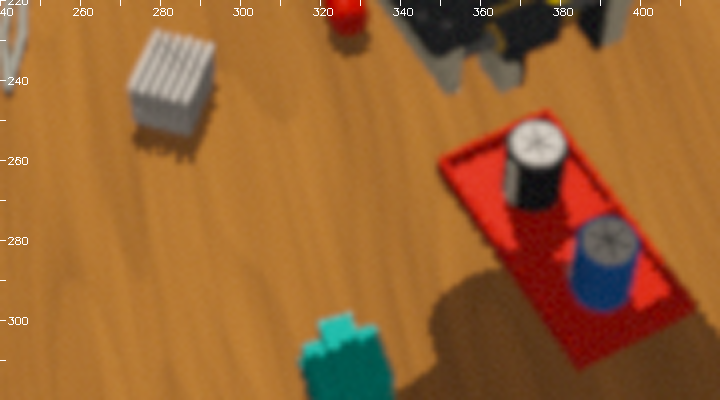

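View pics/w20.png

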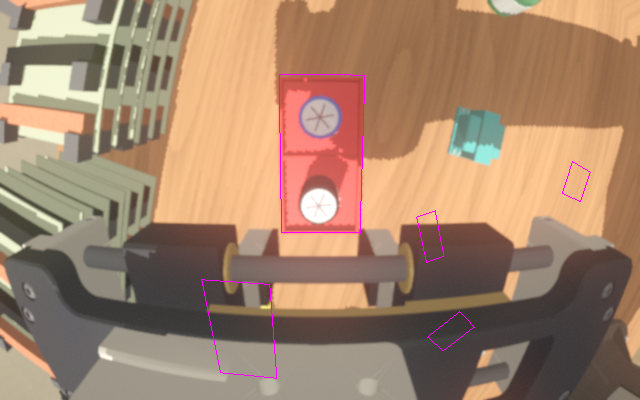

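Both caps stand in separate red bays. Next the heat sink.

Emit:
carry_out:
  plan:
    - [-0.026, 0.016, 0, 0, 0, -0.114]
    - [-0.026, 0.016, 0, 0, 0, -0.114]
    - [-0.026, 0.016, 0, 0, 0, -0.114]
    - [-0.026, 0.016, 0, 0, 0, -0.114]
    - [-0.026, 0.016, 0, 0, 0, -0.114]
    - [-0.026, 0.016, 0, 0, 0, -0.114]
    - [-0.026, 0.016, 0, 0, 0, -0.11]
    - [0, 0, 0, 0, 0, 0]
  fingers: -0.4

```text
time_s: 21.07
tcp_pos: [0.4233, -0.0847, 0.1157]
eef_rot: [179.2, -0.4, -122.2]
contact_force: [0.0, -0.5, -1.0]
gripper_width: 0.0615
```

```bash
python3 -c "
from h import *
wrist('w21')
crop('pics/w21.png','pics/w21c.png',220,130,200,110,4)"
```

```text
{'time_s': 21.0667, 'tcp_pos': [0.4233, -0.0847, 0.1157], 'eef_rot': [179.1546, -0.3848, -122.2053], 'joints': [14.7226, 4.2318, -36.7197, -0.4637, -49.9078, -46.6295], 'gripper_width': 0.0615}
```

View pics/w21c.png

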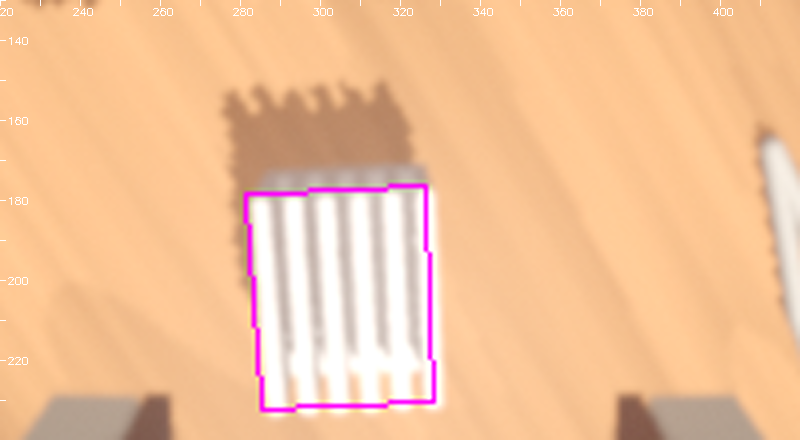

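Emit:
carry_out:
  plan:
    - [0.005, -0.001, -0.025, -0.002, -0.015, 0.02]
    - [0.004, -0.001, -0.03, 0, 0, 0.02]
    - [0, 0, -0.027, 0, 0, 0]
    - [0, 0, 0, 0, 0, 0]

```text
time_s: 21.45
tcp_pos: [0.4372, -0.0865, 0.0326]
eef_rot: [-179.6, 0.3, -118.9]
contact_force: [-1.3, -0.6, -0.1]
gripper_width: 0.0613
```

Emit:
carry_out:
  plan:
    - [-0.005, -0.001, -0.011, -0.003, 0.008, -0.01]
    - [-0.001, 0, -0.01, 0, 0, 0]

```text
time_s: 21.62
tcp_pos: [0.4322, -0.088, 0.0115]
eef_rot: [-180.0, -0.2, -119.4]
contact_force: [0.0, 0.2, -0.2]
gripper_width: 0.061
```

```bash
python3 -c "
from h import *
wrist('w22')
crop('pics/w22_raw.png','pics/w22c.png',200,160,260,160,3)"
```

```text
{'time_s': 21.6167, 'tcp_pos': [0.4322, -0.088, 0.0115], 'eef_rot': [-179.9917, -0.2299, -119.3589], 'joints': [14.4327, 14.4322, -43.403, 0.3212, -32.3183, -44.0632], 'gripper_width': 0.061}
```

View pics/w22c.png

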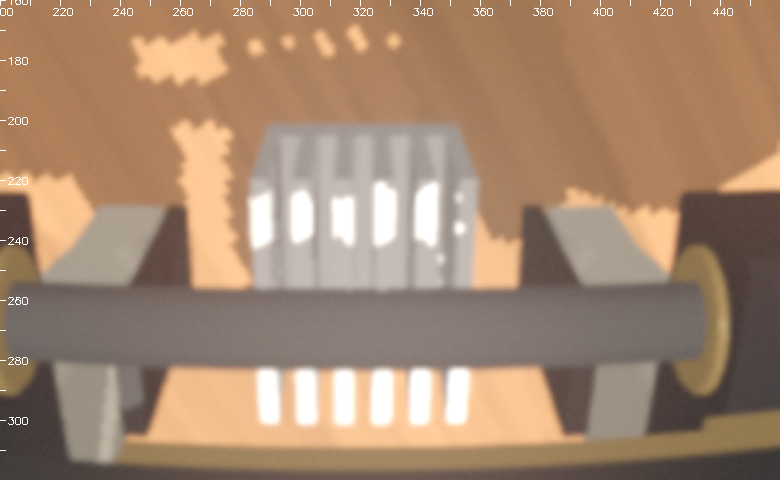

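The heat sink is centred and square to the jaws. I'll grip it.

Emit:
carry_out:
  plan:
    - [0, 0, -0.001, 0, 0, 0]
    - [0, 0, -0.001, 0, 0, 0]
    - [0, 0, 0, 0, 0, 0]
    - [0, 0, 0, 0, 0, 0]
    - [0, 0, 0, 0, 0, 0]
  fingers: 1

```text
time_s: 22.08
tcp_pos: [0.4342, -0.0883, 0.0107]
eef_rot: [-180.0, -0.2, -119.2]
contact_force: [0.0, -0.0, -0.8]
gripper_width: 0.0359
```

Emit:
carry_out:
  plan:
    - [0, 0, 0.035, 0, 0, 0]
    - [0, 0, 0.04, 0, 0, 0]
    - [0.01, 0.002, 0.025, 0, 0, 0.08]
    - [0.032, 0.006, 0, 0, 0, 0.115]
    - [0.032, 0.006, 0, 0, 0, 0.115]
    - [0.032, 0.006, 0, 0, 0, 0.115]
    - [0.032, 0.006, 0, 0, 0, 0.115]
    - [0.032, 0.006, 0, 0, 0, 0.115]
    - [0.032, 0.006, 0, 0, 0, 0.11]
    - [0.03, 0.006, 0, 0, 0, 0]
    - [0, 0, 0, 0, 0, 0]

```text
time_s: 23.0
tcp_pos: [0.6736, -0.0431, 0.1231]
eef_rot: [-179.4, -0.4, -73.2]
contact_force: [0.4, -0.1, -1.1]
gripper_width: 0.0356
```

```bash
python3 -c "
from h import *
wrist('w23')"
```

```text
{'time_s': 23.0, 'tcp_pos': [0.6736, -0.0431, 0.1231], 'eef_rot': [-179.4314, -0.412, -73.1581], 'joints': [13.0677, 24.4618, -7.6627, 0.4441, -57.2817, 3.5381], 'gripper_width': 0.0356}
```

View pics/w23.png

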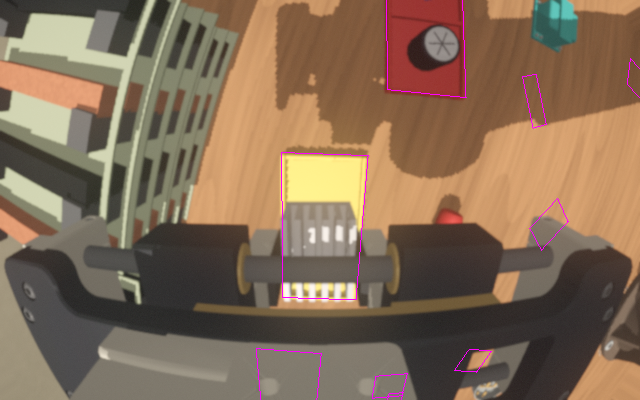

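Emit:
carry_out:
  plan:
    - [-0.002, 0.001, -0.025, 0.004, 0.011, -0.03]
    - [-0.001, 0, -0.035, 0, 0, 0]
    - [0, 0, -0.03, 0, 0, 0]
    - [0, 0, 0, 0, 0, 0]

```text
time_s: 23.38
tcp_pos: [0.668, -0.0423, 0.0337]
eef_rot: [-179.8, 0.0, -75.1]
contact_force: [-0.7, 0.6, -1.9]
gripper_width: 0.0359
```

```bash
python3 -c "
from h import *
wrist('w24')
crop('pics/w24_raw.png','pics/w24c.png',200,120,260,200,3)"
```

```text
{'time_s': 23.3833, 'tcp_pos': [0.668, -0.0423, 0.0337], 'eef_rot': [-179.7863, 0.0465, -75.1046], 'joints': [12.9965, 29.4736, -12.5976, -0.0724, -47.7167, 1.9474], 'gripper_width': 0.0359}
```

View pics/w24c.png

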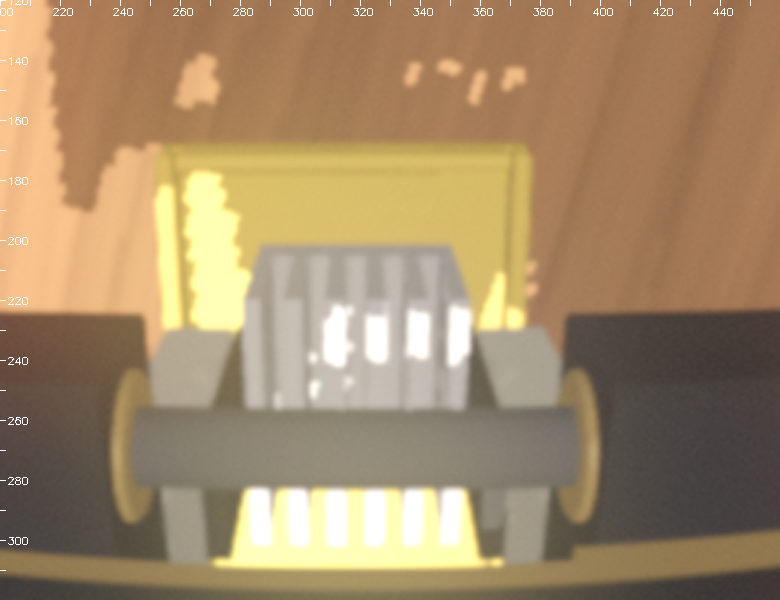

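Well centred in the bay. Lowering.

Emit:
carry_out:
  plan:
    - [0, 0, -0.009, 0, 0, 0]

```text
time_s: 23.52
tcp_pos: [0.6712, -0.0424, 0.0307]
eef_rot: [-179.4, -0.1, -75.0]
contact_force: [1.7, 0.8, -0.2]
gripper_width: 0.0359
```

Emit:
carry_out:
  plan:
    - [0, 0, -0.005, 0, 0, 0]

```text
time_s: 23.6
tcp_pos: [0.671, -0.0424, 0.0262]
eef_rot: [-179.4, -0.1, -75.0]
contact_force: [-1.2, -0.8, -1.1]
gripper_width: 0.0359
```

Emit:
carry_out:
  plan:
    - [0, 0, -0.004, 0, 0.004, 0]

```text
time_s: 23.68
tcp_pos: [0.6717, -0.0423, 0.0237]
eef_rot: [-179.5, -0.0, -75.0]
contact_force: [-0.8, 0.3, -0.7]
gripper_width: 0.0361
```

Emit:
carry_out:
  plan:
    - [0, 0, -0.005, 0, 0.004, 0]

```text
time_s: 23.77
tcp_pos: [0.6725, -0.0422, 0.02]
eef_rot: [-179.6, 0.0, -75.0]
contact_force: [-0.8, -0.0, -1.3]
gripper_width: 0.0358
```

Emit:
carry_out:
  plan:
    - [-0.001, 0, -0.004, 0, 0.003, 0]

```text
time_s: 23.85
tcp_pos: [0.6722, -0.0421, 0.0167]
eef_rot: [-179.7, 0.1, -75.0]
contact_force: [-0.1, 0.2, -1.4]
gripper_width: 0.036
```

Emit:
carry_out:
  plan:
    - [-0.001, 0, -0.003, 0, 0, 0]

```text
time_s: 23.93
tcp_pos: [0.6719, -0.0419, 0.0143]
eef_rot: [-179.6, 0.0, -75.0]
contact_force: [-7.9, 2.7, 27.7]
gripper_width: 0.0355
```

Contact at the expected height (14.3 mm, expected 14.7 mm). Release and rise.

Emit:
carry_out:
  plan:
    - [0, 0, 0.001, 0, 0, 0]
    - [0, 0, 0, 0, 0, 0]
    - [0, 0, 0.002, 0, 0, 0]
  fingers: 0

```text
time_s: 24.18
tcp_pos: [0.6725, -0.0418, 0.0182]
eef_rot: [-179.5, 0.0, -75.0]
contact_force: [-1.2, -0.2, -0.2]
gripper_width: 0.0436
```

Emit:
carry_out:
  plan:
    - [0, 0, 0.015, 0, 0, 0]
    - [0, 0, 0.025, 0, 0, 0]
    - [0, 0, 0.04, 0, 0, 0]
    - [-0.03, 0.005, 0.03, 0, 0, 0]
    - [-0.03, 0.01, 0.03, 0, 0, 0]
    - [-0.03, 0.01, 0.03, 0, 0, 0]
    - [-0.03, 0.01, 0.02, 0, 0, 0]
    - [-0.03, 0.01, 0.01, 0, 0, 0]
    - [-0.03, 0.01, 0, 0, 0, 0]
    - [0, 0, 0, 0, 0, 0]

```text
time_s: 25.02
tcp_pos: [0.4875, 0.0118, 0.2225]
eef_rot: [-179.5, 0.1, -75.2]
contact_force: [-0.9, -0.2, -0.9]
gripper_width: 0.0435
```

```bash
python3 -c "
from h import *
from plant import r
wrist('w25')
for n in ['scene','side']:cv2.imwrite(f'pics/{n}25.png',r.capture(n)[:,:,::-1])
a=cv2.imread('pics/scene25.png');b=cv2.imread('pics/scene0.png')
crop('pics/scene25.png','pics/sc25.png',170,100,270,200,3)
crop('pics/side25.png','pics/sd25.png',220,120,200,200,3)
print(np.abs(a[212:246,450:498].astype(int)-b[212:246,450:498]).mean())
cv2.imwrite('pics/board.png',np.hstack([cv2.resize(x[205:250,445:505],None,fx=6,fy=6) for x in(b,a)]))"
```

```text
{'time_s': 25.0167, 'tcp_pos': [0.4875, 0.0118, 0.2225], 'eef_rot': [-179.5021, 0.1056, -75.151], 'joints': [24.53, 2.5243, -22.9288, -0.0227, -64.0383, -9.6717], 'gripper_width': 0.0435}
1.0185866013071896
```

View pics/w25.png

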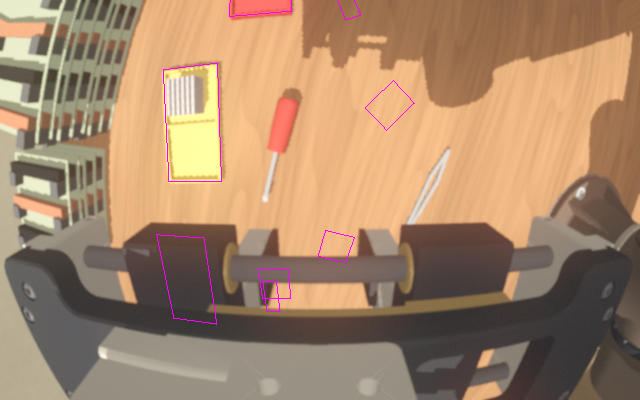

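View pics/sc25.png

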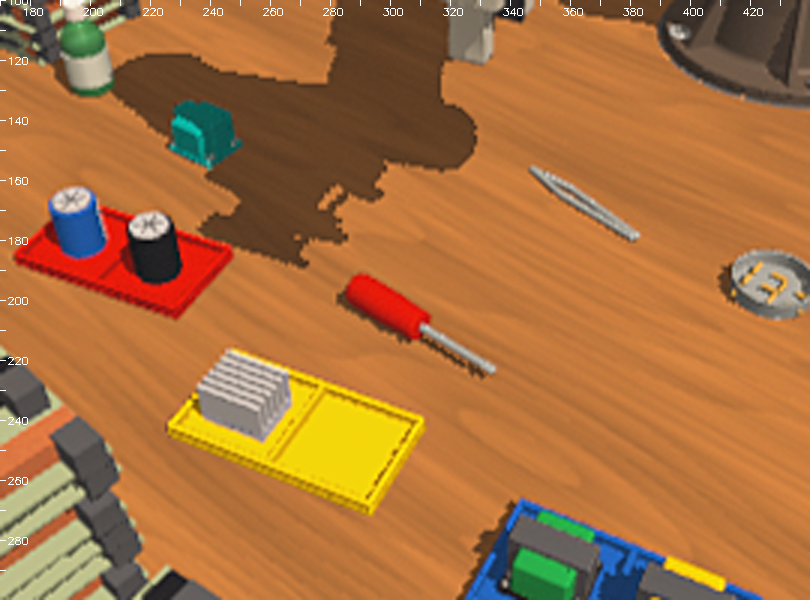

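View pics/sd25.png

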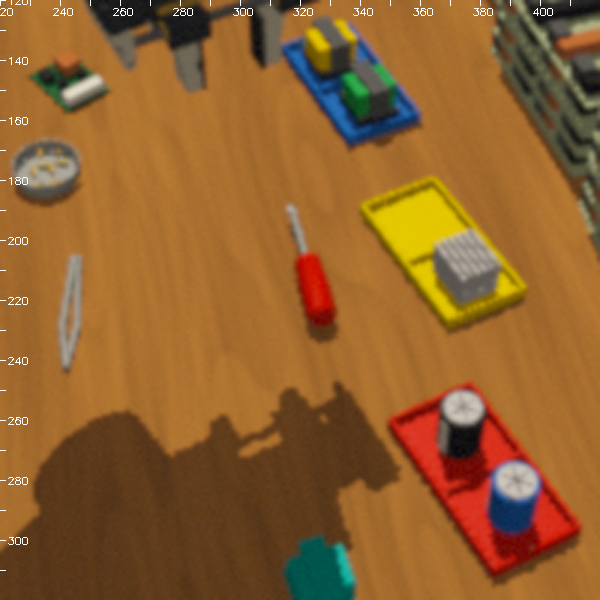

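View pics/board.png

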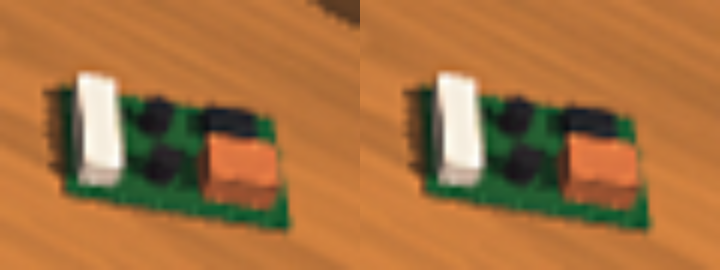

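All five parts stand upright in their own bays, with one part to a bay. The board and the turquoise part have not moved, and the robot is clear. I'll hand the job in.

```bash
python3 -c "
from plant import r
print(r.close_job())"
```

```text
the job is handed in; nothing more can be done
None
```

The job is done and handed in after about 25 s. The yellow and green transformers are in the blue tray, the blue and black capacitors in the red tray, and the heat sink in the yellow tray, one part to a bay.

**Final checks:** The last scene, side and wrist pictures show every part upright inside its bay walls. The finished board looks the same as in the first picture, and the turquoise look-alike was not touched. The gripper was open and about 0.2 m above the table. Every set-down ended in clear floor contact. The highest force I read was about 33 N at the tool, with the green transformer.

**What disagreed:**
- **Heights:** two-camera triangulation read the trays and transformers about 3–6 mm lower than the stated heights, and the capacitors and heat sink 0.5–2 mm lower. The wrist-camera overlays matched the parts to 1–2 pixels.
- **Arm drift:** the arm crept by up to 8 mm while the fingers closed. I gripped the blue capacitor a second time, higher up, and lowered each part until it touched rather than to a computed height. The yellow transformer touched about 4 mm lower than expected.

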